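# Set up and load the roll slicer

## Task

Set up the roll slicer: first move the two plates hanging in front on the crowded hook over to the spare hook, then take the plain square stop plate from the rear of the crowded hook and drop it fully home, upright, in the slicer's slot. Next lay every roll from the baking sheet flat in a pocket of its own, and last push the start lever fully over to run. Leave the bowl, jar and carton where they stand.

Things in the scene. Friction and masses are not known exactly. Their poses are not given: they have to be found in the camera images.
- hook_full: strap-hook stand, fixed: post (r 9) on a foot 140 x 100 x 12; a level flat strap 22 wide, 6 thick runs 168 mm from it along the stand's -x (towards the robot), upper face 210 above the table, free end turned up 14. Nothing on it is higher. Origin on the table, 9 mm robot-side of the post's axis, under the strap's centre line. Carries the plates at the start.
- hook_full_strap (a point): middle of the usable length of the full hook's strap, on its upper face; axes as the stand's (x towards the post)
- hook_spare: strap-hook stand, fixed: post (r 9) on a foot 140 x 100 x 12; a level flat strap 22 wide, 6 thick runs 168 mm from it along the stand's -x (towards the robot), upper face 210 above the table, free end turned up 14. Nothing on it is higher. Origin on the table, 9 mm robot-side of the post's axis, under the strap's centre line. Empty at the start.
- hook_spare_strap (a point): middle of the usable length of the spare hook's strap, on its upper face, 210 above the table; 75 mm of strap lies either way along x; x points to the post, the free upturned end is at about x = -80
- stop_plate: the stop plate: steel plate with a plain square lower part 90 wide, 8 thick, lower edge 127 below the origin. Rearmost (by the post). On top a black grip tab 36 wide (y), 12 thick (x), from 9 to 45 above the origin; below it a closed loop 56 wide, opening 40 wide x 43 high, over the strap. Origin: mid underside of the loop's top bar, resting on the strap. x along the strap, z up. 160 g.
- fork_plate: steel plate ending in a fork of two legs, 90 wide, lower edge 127 below the origin. Middle place. On top a black grip tab 36 wide (y), 12 thick (x), from 9 to 45 above the origin; below it a closed loop 56 wide, opening 40 wide x 43 high, over the strap. Origin: mid underside of the loop's top bar, resting on the strap. x along the strap, z up. 160 g.
- short_plate: steel plate with a short lower part 70 wide, lower edge 82 below the origin. Front place. On top a black grip tab 36 wide (y), 12 thick (x), from 9 to 45 above the origin; below it a closed loop 56 wide, opening 40 wide x 43 high, over the strap. Origin: mid underside of the loop's top bar, resting on the strap. x along the strap, z up. 160 g.
- slicer: low bench roll slicer, fixed: cream base 360 x 182 x 40 high with a grey block of four pockets on it, behind that (+x) an upright aluminium slot frame, a vent hump 70 high and a start lever. Origin: on the table, under the middle of the four pockets; x towards the slot, z up.
- slot (a point): centre of the mouth of the stop plate's slot, 90 above the table. The slot is 16 wide (slicer x) and 102 long (slicer y), 50 deep, with a closed floor; its walls are 10 thick and stand free above the pockets. With the stop plate fully home its origin is 77 above this point.
- pocket0 (a point): centre of the floor of one of the slicer's four pockets (2 x 2). Each is 92 long (slicer x) x 56 wide (slicer y), walls 22 high (pocket rims 62 above the table), 30 thick between the pockets side by side and 13 between front and rear. x and y axes are the slicer's.
- pocket1 (a point): centre of the floor of one of the slicer's four pockets (2 x 2). Each is 92 long (slicer x) x 56 wide (slicer y), walls 22 high (pocket rims 62 above the table), 30 thick between the pockets side by side and 13 between front and rear. x and y axes are the slicer's.
- pocket2 (a point): centre of the floor of one of the slicer's four pockets (2 x 2). Each is 92 long (slicer x) x 56 wide (slicer y), walls 22 high (pocket rims 62 above the table), 30 thick between the pockets side by side and 13 between front and rear. x and y axes are the slicer's.
- pocket3 (a point): centre of the floor of one of the slicer's four pockets (2 x 2). Each is 92 long (slicer x) x 56 wide (slicer y), walls 22 high (pocket rims 62 above the table), 30 thick between the pockets side by side and 13 between front and rear. x and y axes are the slicer's.
- start_lever (a joint): start lever on the slicer beside the slot (to its +y side), 70 mm long: 0 = leaning to the slicer's -x (off), 1.0 = leaning to +x (run). It stays where left; a push of a few newtons on its tip moves it.
- start_lever_tip (a point): centre of the black ball (r 13) on the tip of the start lever (round rod, r 5), about 123 above the table at both ends of its swing; it moves with it in the slicer's x-z plane, about 60 to 70 mm in x over the whole swing
- sheet: black baking sheet 270 x 200 x 6, fixed; origin at the centre of its underside; rolls rest on its upper face, 6 above the table
- roll0: crusty finger roll, 80 long (x) x 42 wide (y) x 41 high (z), rigid, about 60 g; origin at the centre of its underside, at start lying on the baking sheet. May be absent.
- roll1: crusty finger roll, 80 long (x) x 42 wide (y) x 41 high (z), rigid, about 60 g; origin at the centre of its underside, at start lying on the baking sheet. May be absent.
- roll2: crusty finger roll, 80 long (x) x 42 wide (y) x 41 high (z), rigid, about 60 g; origin at the centre of its underside, at start lying on the baking sheet. May be absent.
- roll3: crusty finger roll, 80 long (x) x 42 wide (y) x 41 high (z), rigid, about 60 g; origin at the centre of its underside, at start lying on the baking sheet. May be absent.
- bowl: steel bowl, 150 across, 70 high, bystander; origin at centre of underside
- jar: jar with white lid, 70 across, 110 high, bystander; origin at centre of underside
- carton: cardboard carton 70 x 100 x 100 high, bystander; origin at centre of underside
Things that resemble listed ones, but are neither listed nor needed, are in the scene too. Leave any pink look-alike of the roll1 alone. Leave any yellow look-alike of the stop_plate alone.

How it is judged:
By the outcome, as a careful person would: the job done as asked, in the order asked, and still so for the second after the job is handed in, with the robot touching nothing.
Of roll0, roll1, roll2, roll3 only 2 to 4 are there at a start; the rules pass over those that are not, and their reading is None.
At some moment in a run one of roll0, roll1, roll2, roll3 may be knocked a few centimetres aside while the robot is not near it.
It also fails if it takes over 208 s, if anything falls off the work surface, if the arm or the gripper's body presses on something with over 40 N, if the wrist force passes 120 N, or if a joint passes its speed limit or range.

## Robot

A 6-joint arm with a two-finger parallel gripper is mounted at the origin on the work surface. World frame = base frame: x ahead of the robot, y to its left, z up, the work surface at z = 0. Lengths are in m, angles in rad, forces in N, time in s.
With the tool pointing down it reaches from about 0.35 to 1 m from the base axis. Payload 7.1 kg.
Tool frame: the origin (TCP) lies on the centre line of the jaws, within the pads' length; the fingertips stand 17 mm ahead of it and the grasp point (between the pads) lies 2 mm behind it; y points along the fingers, z is the direction in which the jaws open and shut, and the axes are right-handed (so a half turn about y gives the same grasp; the last joint's range is limited). The gripper opens to 85 mm and grips with 20 to 120 N. Pads are 22 mm wide; open, the fingers measure 114 mm over their backs; the gripper's body (76 mm by 85 mm) begins 54 mm behind the grasp point. The pads swing forward as they close: fully open they stand 13 mm farther back than shut.
Start: joints at [-1.137, 0.423, 1.63, -0, 1.089, -0.019], TCP at [0.273, -0.562, 0.248] pointing down, gripper open.
Joint ranges: [-3, 3], [-0.9, 2.11], [0.09, 2.58], [-1.31, 4.45], [0.11, 2.69], [-2.54, 2.54]. Speed limits (rad/s): [2.39, 2.39, 3.01, 3.14, 3.14, 3.14].

## Interface

Orientations are given as a unit quaternion [w, x, y, z].
In Python, from cell import env, viewer gives the robot as it stands.
- The arm moves only by the shell command python3 -m pendant 'ROWS' [FORCE]. ROWS is JSON, a list of rows, each an object with "grip": the opening, from -1 (shut) to 1 (fully open); "travel": the shift along the tool's x, y, z in mm, a list of three; "yaw": the turn about the tool's y in degrees. A call has 1 to 10 rows; each row is the pose to reach, as a shift and turn from the pose commanded when the call began, along the tool's axes at that moment; what a row does not reach only later rows make up. A row lasts 1/12 s, in which the tool goes at most 41.7 mm and 7.16 degrees, less where a joint would pass 70% of its speed; a pose out of reach is approached as far as the arm can. A call with a gripper value outside its range is refused whole. The fingers move at their own pace and stop on an object; FORCE is the grip in N (left out, the last holds). Time passes only in rows, so rows that repeat a pose let the fingers close. It gives the time, the measured TCP pose, the force and the opening at its end, in the units of the state.
- env.read_state(): the state, without advancing time (a new reading comes with each control period).
- viewer.grab_frame(name): name is "side" or "top"; returns (picture, depth): 420x560x3 uint8, blue, green, red; 420x560 float32, m along the optical axis (not along the pixel's ray), 0 where there is no reading.
- viewer.calibration(name): a dict with "vfov" (degrees; the focal length in pixels is half the picture's height over the tangent of half this angle, whatever the lens; pixels are square), "cx", "cy" (the principal point, pixels), "xyz" and "orientation" of the camera in the world. Camera axes: x right, y down, z forward; pixel columns grow to the right and rows downward; lengths in m; the calibration is good to about 2 mm. A picture is of the moment at which its call begins. calibration takes no time and is no camera call.
- env.finish_job(): hands the job in, once; it reports no verdict.
The state is a dict: "time_s": time; "joints": joint angles; "qvel": joint speeds; "effort": joint torques, N m; "ee_pos": TCP position; "tool_rot": TCP orientation; "contact_force": force on the tool from outside, world axes, zero at the start; "torque": the same for the moment, N m; "gripper_width": finger opening in m.
Only numpy, scipy, OpenCV 4.12 (cv2) and the standard library are available. Lean on these libraries where they do the work, as an engineer would, in place of code of your own. Each camera call takes 0.05 s, during which the arm holds its last target.

## Working session

There is one attempt and no reset: what is moved stays moved. The work goes in short steps, Python scripts to look and compute and a shell command to move; the robot and the scene stay as the last step left them, time stands still between calls to the robot, and variables do not carry over. Pictures are saved under pics/ and viewed, and the job is handed in when it is done.

```bash
ls; mkdir -p pics
python3 - <<'E'
from cell import env, viewer
import cv2
s=env.read_state(); print(s)
for n in("side","top"):
    print(n,viewer.calibration(n))
    p,d=viewer.grab_frame(n); cv2.imwrite(f"pics/{n}0.png",p)
E
```

```text
pics
{'time_s': 0.0, 'joints': array([-1.13700520e+00,  4.23840347e-01,  1.63067169e+00,  3.02931098e-05,
        1.08861490e+00, -1.89744531e-02]), 'qvel': array([-0.00158095,  0.00026913,  0.0007578 , -0.00155535,  0.00055332,
        0.00035649]), 'effort': array([-1.13879669e-03, -5.57391500e+01, -2.81747764e+01, -7.38803510e-05,
        7.39624200e-03, -6.33503618e-06]), 'ee_pos': array([ 0.27323724, -0.56153774,  0.24755318]), 'tool_rot': array([ 0.15860569, -0.15881053,  0.6895984 , -0.68853285]), 'contact_force': array([-0.4299821 , -0.80530456,  0.39792562]), 'torque': array([ 0.01147046,  0.04853913, -0.02326828]), 'gripper_width': 0.08537621319203335}
side {'vfov': 42.788929302641705, 'cx': 281.70156419326537, 'cy': 214.14555708457408, 'xyz': array([-0.01453455,  1.05464739,  0.84394303]), 'orientation': array([ 0.12787504, -0.22401476,  0.84871485, -0.46168005])}
top {'vfov': 46.63642262269861, 'cx': 275.8623463158588, 'cy': 217.12369018173123, 'xyz': array([0.42914128, 0.12706839, 1.35450707]), 'orientation': array([ 0.02746201, -0.70108867,  0.7117206 , -0.03426806])}
```

View pics/side0.png

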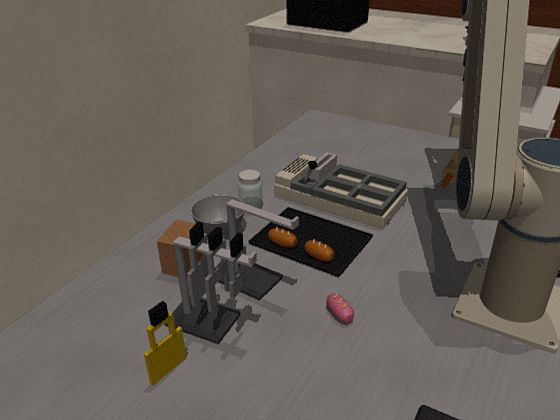

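View pics/top0.png

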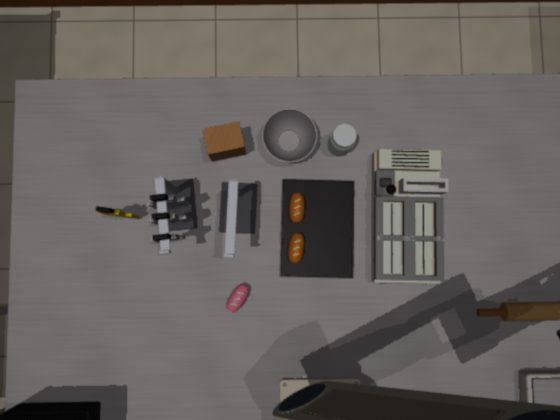

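Top view: crowded hook at about (170,215) with three plates. Its tabs are at rear (160,198), middle (161,216) and front (162,237). The yellow look-alike is at (118,212), the spare hook at (232,218), rolls at (297,207) and (296,247), the pink look-alike at (238,297), and the slicer at (408,225). Next I'll measure these.

```bash
cat > h.py <<'E'
import numpy as np, cv2
from cell import env, viewer
from scipy.spatial.transform import Rotation as R
def q2R(q): return R.from_quat([q[1],q[2],q[3],q[0]]).as_matrix()
def cam(n):
    c=viewer.calibration(n); f=210/np.tan(np.radians(c['vfov']/2)); return c,f
def cloud(n,d):
    c,f=cam(n); v,u=np.mgrid[0:d.shape[0],0:d.shape[1]]
    P=np.stack([(u-c['cx'])/f*d,(v-c['cy'])/f*d,d],-1)
    W=P@q2R(c['orientation']).T+c['xyz']; W[d==0]=np.nan; return W
def ray(n,u,v,z):
    c,f=cam(n); r=q2R(c['orientation'])@np.array([(u-c['cx'])/f,(v-c['cy'])/f,1.]); o=c['xyz']
    return o+r*(z-o[2])/r[2]
def proj(n,X):
    c,f=cam(n); p=q2R(c['orientation']).T@(np.array(X)-c['xyz']); return p[0]/p[2]*f+c['cx'],p[1]/p[2]*f+c['cy']
def crop(p,u0,v0,u1,v1,name,s=None):
    s=s or min(800/(u1-u0),600/(v1-v0)); cv2.imwrite(name,cv2.resize(p[v0:v1,u0:u1],None,fx=s,fy=s,interpolation=cv2.INTER_CUBIC))
def save(tag):
    for n in("side","top"):
        p,d=viewer.grab_frame(n); np.savez(f"{tag}_{n}.npz",p=p,d=d)
def load(tag,n): z=np.load(f"{tag}_{n}.npz"); return z['p'],z['d']
def st():
    s=env.read_state(); print('t',round(s['time_s'],2),'p',s['ee_pos'].round(4),'w',round(s['gripper_width'],4),'F',s['contact_force'].round(1)); 
    M=q2R(s['tool_rot']); print('toolaxes x',M[:,0].round(3),'y',M[:,1].round(3),'z',M[:,2].round(3)); return s
def go(target,ang=None):
    """mm in tool axes from measured pose to world target; yaw deg so that tool z lies at world angle ang (mod 180)"""
    s=st(); M=q2R(s['tool_rot']); print('travel',(1000*M.T@(np.array(target)-s['ee_pos'])).round(1))
    if ang is not None:
        # rotation about tool y by +t: z-> z cos + x sin
        dx=np.array([np.cos(np.radians(ang)),np.sin(np.radians(ang)),0]); t=np.degrees(np.arctan2(M[:,0]@dx,M[:,2]@dx)); t=(t+90)%180-90; print('yaw',round(t,1))
E
python3 - <<'E'
from h import *
save("a"); p,d=load("a","top"); W=cloud("top",d)
crop(p,90,160,290,310,"pics/ta.png"); crop(p,350,140,470,290,"pics/tb.png")
p2,d2=load("a","side"); crop(p2,130,180,310,390,"pics/sa.png"); crop(p2,260,140,420,230,"pics/sb.png")
for (u,v) in [(160,198),(161,216),(162,237),(232,218),(297,207),(296,247),(320,190),(390,189),(408,225),(425,185),(118,212),(20,300)]: print(u,v,W[v,u].round(3))
st()
E
```

```text
160 198 [0.573 0.378 0.253]
161 216 [0.532 0.376 0.254]
162 237 [0.484 0.374 0.252]
232 218 [0.529 0.219 0.207]
297 207 [0.57  0.056 0.045]
296 247 [0.462 0.061 0.051]
320 190 [ 0.622 -0.012  0.004]
390 189 [ 0.603 -0.175  0.137]
408 225 [ 0.516 -0.239  0.058]
425 185 [ 0.626 -0.295  0.041]
118 212 [0.554 0.509 0.137]
20 300 [ 0.33   0.818 -0.002]
t 0.2 p [ 0.2733 -0.5617  0.2478] w 0.0853 F [ 0.7  0.  -0.3]
toolaxes x [-0.899 -0.438 -0.   ] y [-0.     0.001 -1.   ] z [ 0.438 -0.899 -0.001]
```

View pics/ta.png

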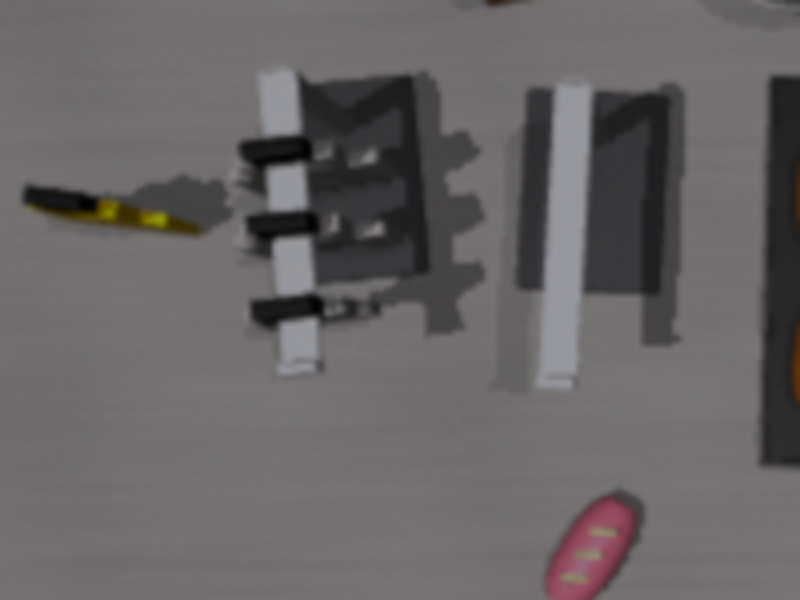

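View pics/tb.png

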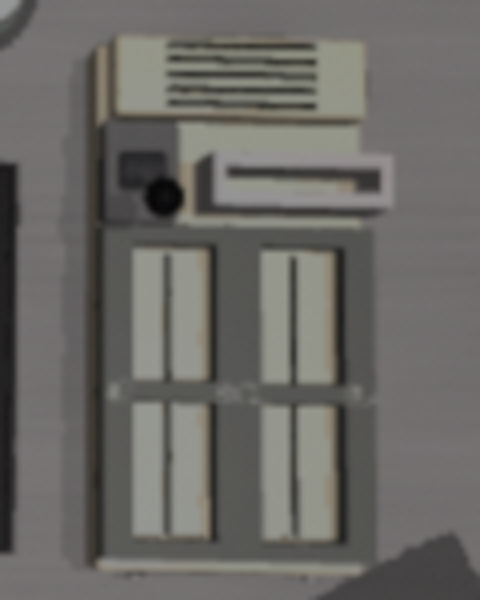

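View pics/sa.png

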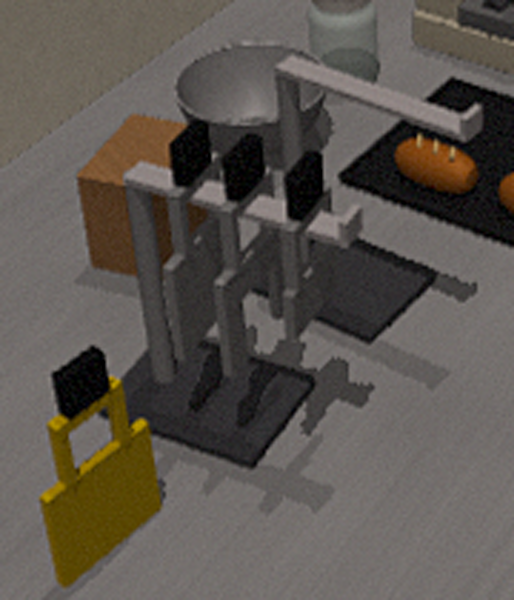

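View pics/sb.png

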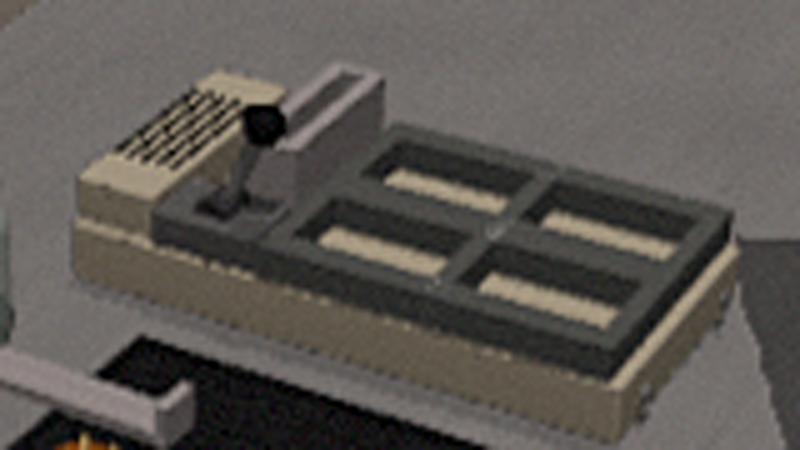

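Candidates for the stop plate: (160,198) black-tabbed rear, a wide square grey plate; (161,216) the fork; (162,237) the short one; (118,212) the yellow look-alike. The crop shows the rear grey plate is plain and square, so I choose (160,198). Rolls: orange-brown at (297,207) and (296,247) on the sheet. The pink one at (238,297) is a decoy.

```bash
python3 - <<'E'
from h import *
p,d=load("a","top"); W=cloud("top",d)
def fit(m,name):
    X=W[m][:, :2]; c=X.mean(0); 
    r=cv2.minAreaRect((X*1000).astype(np.float32)); U,S,V=np.linalg.svd(X-c,full_matrices=False); a=np.degrees(np.arctan2(V[0,1],V[0,0]))
    print(name,len(X),'mean',c.round(4),'z',np.round(np.median(W[m][:,2]),4),'pca',round(a,1),'rect',np.round(r[0],1),np.round(r[1],1),round(r[2],1))
x,y,z=W[...,0],W[...,1],W[...,2]
for n,lo,hi in(("rear",.555,.60),("mid",.512,.552),("front",.46,.505)):
    fit((z>.245)&(z<.268)&(y>.33)&(y<.42)&(x>lo)&(x<hi),n)
hsv=cv2.cvtColor(p,cv2.COLOR_BGR2HSV)
fit((z>.2)&(z<.216)&(y>.33)&(y<.42)&(hsv[...,2]>90),"strapfull")
fit((z>.2)&(z<.216)&(y>.17)&(y<.26)&(hsv[...,2]>90),"strapspare")
roll=(hsv[...,1]>150)&(hsv[...,0]<25)
fit(roll&(y>.0)&(y<.1)&(x>.515)&(x<.65)&(z<.08),"rollA"); fit(roll&(y>0)&(y<.1)&(x<.515)&(x>.4)&(z<.08),"rollB")
s=(y<-.1)&(y>-.4)&(x>.3)
fit(s&(z>.056)&(z<.068)&(x<.6),"rims")
fit(s&(z>.082)&(z<.098)&(x>.55)&(x<.64)&(y<-.195),"slot")
fit(s&(z>.062)&(z<.078)&(x>.62),"hump")
fit(s&(z>.12)&(z<.145)&(x>.55)&(x<.66)&(y>-.22),"ball")
fit(s&(z>.034)&(z<.045)&(x<.6)&(x>.37)&(y<-.14),"floors")
# corners etc by ray from tb.png (scale 4)
E
# slot / pocket pixel reads
python3 - <<'E'
from h import *
f=lambda a,b,z:ray("top",350+a/4,140+b/4,z)[:2].round(4)
print('slot opening corners',f(229,168,.09),f(381,172,.09),f(381,190,.09),f(229,180,.09))
print('frame outer',f(214,153,.09),f(394,155,.09),f(392,208,.09),f(213,206,.09))
print('block corners',f(104,226,.062),f(376,228,.062),f(376,562,.062),f(97,560,.062))
for n,c in dict(FL=[(132,248),(213,246),(213,382),(132,384)],FR=[(259,248),(340,246),(340,382),(259,384)],NL=[(131,402),(214,401),(214,541),(131,540)],NR=[(259,403),(342,402),(343,541),(259,541)]).items():
    print(n,np.mean([f(a,b,.062) for a,b in c],0))
print('ball',f(163,197,.123))
E
```

```text
rear 92 mean [0.5754 0.3852] z 0.2536 pca -83.4 rect [576.1 385.5] [12.5 36. ] 8.0
mid 87 mean [0.5329 0.381 ] z 0.2537 pca -85.6 rect [533.2 381.2] [11.7 35.4] 0.5
front 90 mean [0.4848 0.3783] z 0.2538 pca -83.1 rect [484.9 378.5] [11.9 35. ] 6.7
strapfull 526 mean [0.5433 0.3841] z 0.209 pca -174.9 rect [540.6 382.6] [185.   56.3] 2.9
strapspare 710 mean [0.5316 0.2215] z 0.2088 pca 176.5 rect [533.1 221.5] [ 22.4 178.9] 86.4
rollA 365 mean [0.5699 0.0569] z 0.0392 pca 176.2 rect [572.6  55.6] [43.1 83.9] 89.1
rollB 359 mean [0.461 0.061] z 0.0393 pca 170.1 rect [462.4  59.6] [43.6 82.1] 81.0
rims 2820 mean [ 0.482 -0.239] z 0.0605 pca -178.0 rect [ 485.9 -240.2] [184.2 234.1] 88.0
slot 415 mean [ 0.6195 -0.2798] z 0.088 pca -92.9 rect [ 619.9 -279.8] [119.7  37. ] 87.6
hump 1534 mean [ 0.6829 -0.2371] z 0.0681 pca -82.3 rect [ 671.8 -242.8] [101.5 178. ] 0.3
ball 82 mean [ 0.6024 -0.1766] z 0.1345 pca -164.2 rect [ 602.6 -177.9] [22.8 22.5] 87.7
floors 2637 mean [ 0.4835 -0.242 ] z 0.0387 pca 173.5 rect [ 484.8 -238.8] [182.2 232.6] 88.5
slot opening corners [ 0.6274 -0.2327] [ 0.6233 -0.3328] [ 0.6114 -0.3323] [ 0.6194 -0.2324]
frame outer [ 0.6375 -0.2232] [ 0.6345 -0.3419] [ 0.5993 -0.339 ] [ 0.6023 -0.2212]
block corners [ 0.5937 -0.1553] [ 0.5898 -0.3379] [ 0.3677 -0.3277] [ 0.3719 -0.1432]
FL [ 0.5334   -0.199075]
FR [ 0.532175 -0.284   ]
NL [ 0.42975 -0.1953 ]
NR [ 0.42795 -0.28045]
ball [ 0.6041 -0.1803]
```

Run:
```python
from h import *
f=lambda a,b,z:ray("top",90+a/4,160+b/4,z)[:2]
for n,a,b in(("full",(278,71),(299,373)),("spare",(573,84),(556,386))):
    A=f(*a,.21);B=f(*b,.215); v=A-B; print(n,A.round(4),B.round(4),'ang',np.degrees(np.arctan2(v[1],v[0])).round(2),'len',np.linalg.norm(v).round(4))
go([0.4849,0.3785,0.34],5)
```

```text
full [0.627  0.3896] [0.4482 0.3753] ang 4.57 len 0.1793
spare [0.6167 0.215 ] [0.4384 0.2259] ang -3.5 len 0.1787
t 0.2 p [ 0.2733 -0.5617  0.2478] w 0.0853 F [ 0.7  0.  -0.3]
toolaxes x [-0.899 -0.438 -0.   ] y [-0.     0.001 -1.   ] z [ 0.438 -0.899 -0.001]
travel [-601.6  -91.4 -753. ]
yaw -69.1
```

```bash
python3 -m pendant '[{"grip":-0.06,"travel":[0,-40,0],"yaw":0},{"grip":-0.06,"travel":[0,-80,0],"yaw":0},{"grip":-0.06,"travel":[-30,-95,-25],"yaw":-6},{"grip":-0.06,"travel":[-60,-95,-52],"yaw":-12},{"grip":-0.06,"travel":[-90,-95,-80],"yaw":-18},{"grip":-0.06,"travel":[-120,-95,-108],"yaw":-24},{"grip":-0.06,"travel":[-150,-95,-136],"yaw":-30},{"grip":-0.06,"travel":[-180,-95,-164],"yaw":-36},{"grip":-0.06,"travel":[-210,-95,-192],"yaw":-42},{"grip":-0.06,"travel":[-240,-95,-220],"yaw":-48}]' 40; python3 -c "
from h import *
go([0.4849,0.3785,0.34],5)"
```

```text
time_s: 1.03
ee_pos: [0.3931, -0.2573, 0.3433]
tool_rot: [-0.427, 0.427, -0.564, 0.564]
contact_force: [1.0, 0.0, 0.0]
gripper_width: 0.0403
t 1.03 p [ 0.3931 -0.2573  0.3433] w 0.0403 F [1. 0. 0.]
toolaxes x [-0.272 -0.962  0.   ] y [ 0. -0. -1.] z [ 0.962 -0.272  0.   ]
travel [-636.7    3.3  -84.6]
yaw -20.8
```

```bash
python3 -m pendant '[{"grip":-0.06,"travel":[-38,0,10],"yaw":-3},{"grip":-0.06,"travel":[-76,0,15],"yaw":-6},{"grip":-0.06,"travel":[-114,0,15],"yaw":-9},{"grip":-0.06,"travel":[-152,0,10],"yaw":-12},{"grip":-0.06,"travel":[-190,0,0],"yaw":-15},{"grip":-0.06,"travel":[-228,0,-10],"yaw":-18},{"grip":-0.06,"travel":[-266,0,-20],"yaw":-21},{"grip":-0.06,"travel":[-304,0,-30],"yaw":-21},{"grip":-0.06,"travel":[-342,0,-40],"yaw":-21},{"grip":-0.06,"travel":[-380,0,-48],"yaw":-21}]'; python3 -c "
from h import *
go([0.4849,0.3785,0.34],5)"
```

```text
time_s: 1.87
ee_pos: [0.4513, 0.1212, 0.3434]
tool_rot: [0.521, -0.521, 0.478, -0.478]
contact_force: [1.7, -0.1, 0.8]
gripper_width: 0.0398
t 1.87 p [0.4513 0.1212 0.3434] w 0.0398 F [ 1.7 -0.1  0.8]
toolaxes x [ 0.086 -0.996  0.   ] y [ 0.  0. -1.] z [0.996 0.086 0.   ]
travel [-253.4    3.4   55.7]
yaw -0.1
```

```bash
python3 -m pendant '[{"grip":-0.06,"travel":[-38,0,0],"yaw":0},{"grip":-0.06,"travel":[-76,0,0],"yaw":0},{"grip":-0.06,"travel":[-114,0,0],"yaw":0},{"grip":-0.06,"travel":[-152,0,0],"yaw":0},{"grip":-0.06,"travel":[-190,0,0],"yaw":0}]'; python3 -c "
from h import *
go([0.4849,0.3785,0.34],5)"
```

```text
time_s: 2.28
ee_pos: [0.4349, 0.3105, 0.3433]
tool_rot: [-0.521, 0.521, -0.478, 0.478]
contact_force: [0.4, 0.5, 0.1]
gripper_width: 0.0399
t 2.28 p [0.4349 0.3105 0.3433] w 0.0399 F [0.4 0.5 0.1]
toolaxes x [ 0.086 -0.996  0.   ] y [ 0. -0. -1.] z [0.996 0.086 0.   ]
travel [-63.5   3.3  55.7]
yaw -0.0
```

```bash
python3 -m pendant '[{"grip":-0.06,"travel":[-32,0,28],"yaw":0},{"grip":-0.06,"travel":[-63.5,3,55.7],"yaw":0},{"grip":-0.06,"travel":[-63.5,3,55.7],"yaw":0},{"grip":-0.06,"travel":[-63.5,3,55.7],"yaw":0}]'
python3 - <<'E'
from h import *
go([0.4849,0.3785,0.24],5); save("b")
p,d=load("b","side"); crop(p,130,120,310,390,"pics/s1.png")
E
```

```text
time_s: 2.62
ee_pos: [0.486, 0.3781, 0.3388]
tool_rot: [-0.521, 0.522, -0.478, 0.477]
contact_force: [0.3, -0.5, -0.3]
gripper_width: 0.0401
t 2.62 p [0.486  0.3781 0.3388] w 0.0401 F [ 0.3 -0.5 -0.3]
toolaxes x [ 0.088 -0.996  0.001] y [-0.002 -0.001 -1.   ] z [ 0.996  0.088 -0.002]
travel [-0.6 98.8 -0.9]
yaw 0.0
```

View pics/s1.png

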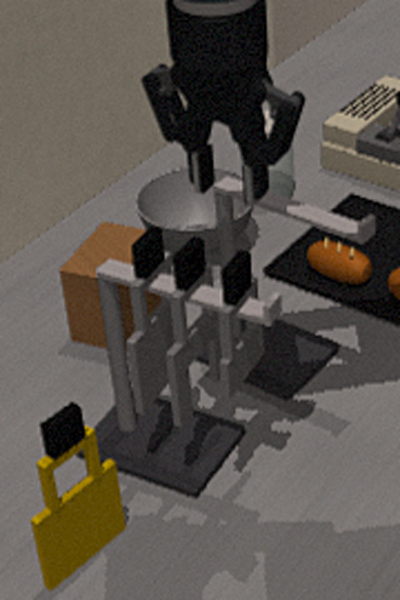

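```bash
python3 -m pendant '[{"grip":-0.06,"travel":[0,35,-0.5],"yaw":0},{"grip":-0.06,"travel":[0,65,-1],"yaw":0},{"grip":-0.06,"travel":[-0.5,85,-1],"yaw":0},{"grip":-0.06,"travel":[-0.5,96,-1],"yaw":0},{"grip":-0.06,"travel":[-0.5,96,-1],"yaw":0}]'; python3 -m pendant '[{"grip":-1,"travel":[0,0,0],"yaw":0},{"grip":-1,"travel":[0,0,0],"yaw":0},{"grip":-1,"travel":[0,0,0],"yaw":0},{"grip":-1,"travel":[0,0,0],"yaw":0},{"grip":-1,"travel":[0,0,0],"yaw":0},{"grip":-1,"travel":[0,0,0],"yaw":0}]' 60
```

```text
time_s: 3.13
ee_pos: [0.4832, 0.3753, 0.2424]
tool_rot: [-0.519, 0.522, -0.478, 0.478]
contact_force: [0.7, 0.3, -0.9]
gripper_width: 0.0404
time_s: 3.63
ee_pos: [0.4856, 0.3776, 0.2465]
tool_rot: [0.522, -0.52, 0.478, -0.478]
contact_force: [0.0, -1.4, 6.2]
gripper_width: 0.0111
```

```bash
python3 -m pendant '[{"grip":-1,"travel":[0,-10,0],"yaw":0},{"grip":-1,"travel":[0,-22,0],"yaw":0},{"grip":-1,"travel":[0,-22,0],"yaw":0},{"grip":-1,"travel":[0,-22,0],"yaw":0}]'
python3 - <<'E'
from h import *
go([0.47,0.3785,0.24],5); save("b")
p,d=load("b","side"); crop(p,130,120,310,390,"pics/s2.png")
E
```

```text
time_s: 3.97
ee_pos: [0.4851, 0.3775, 0.2677]
tool_rot: [0.522, -0.52, 0.478, -0.478]
contact_force: [0.1, 0.8, -1.7]
gripper_width: 0.0108
t 3.97 p [0.4851 0.3775 0.2677] w 0.0108 F [ 0.1  0.8 -1.7]
toolaxes x [ 0.086 -0.996 -0.001] y [ 0.002  0.002 -1.   ] z [0.996 0.086 0.002]
travel [ -2.3  27.7 -15. ]
yaw -0.1
```

View pics/s2.png

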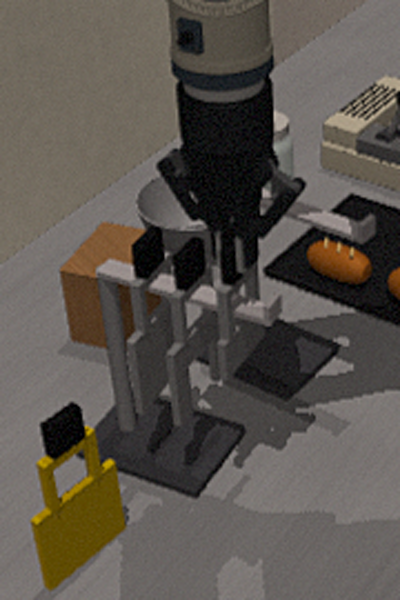

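```bash
python3 -m pendant '[{"grip":-1,"travel":[0,0,-15],"yaw":0},{"grip":-1,"travel":[0,0,-35],"yaw":0},{"grip":-1,"travel":[0,0,-55],"yaw":0},{"grip":-1,"travel":[0,0,-75],"yaw":0},{"grip":-1,"travel":[0,0,-90],"yaw":0},{"grip":-1,"travel":[0,0,-90],"yaw":0},{"grip":-1,"travel":[0,0,-90],"yaw":0}]'
python3 - <<'E'
from h import *
go([0.392,0.2287,0.268],-3.5); save("b")
p,d=load("b","side"); crop(p,130,120,360,390,"pics/s3.png")
E
```

```text
time_s: 4.65
ee_pos: [0.3945, 0.3693, 0.2662]
tool_rot: [-0.521, 0.521, -0.478, 0.478]
contact_force: [-0.8, -0.6, -0.9]
gripper_width: 0.0108
t 4.65 p [0.3945 0.3693 0.2662] w 0.0108 F [-0.8 -0.6 -0.9]
toolaxes x [ 0.087 -0.996  0.   ] y [-0. -0. -1.] z [ 0.996  0.087 -0.   ]
travel [139.8  -1.8 -14.8]
yaw 8.5
```

View pics/s3.png

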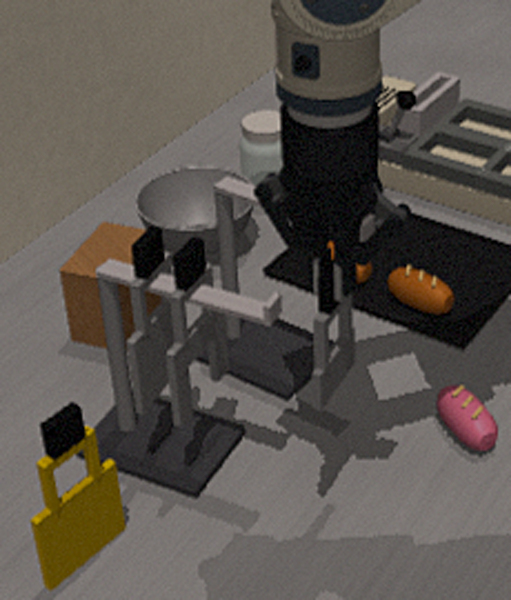

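```bash
python3 -m pendant '[{"grip":-1,"travel":[25,-1,-8],"yaw":2},{"grip":-1,"travel":[55,-2,-15],"yaw":4},{"grip":-1,"travel":[85,-2,-15],"yaw":6},{"grip":-1,"travel":[115,-2,-15],"yaw":8.5},{"grip":-1,"travel":[139.8,-2,-15],"yaw":8.5},{"grip":-1,"travel":[139.8,-2,-15],"yaw":8.5},{"grip":-1,"travel":[139.8,-2,-15],"yaw":8.5},{"grip":-1,"travel":[139.8,-2,-15],"yaw":8.5}]'
python3 - <<'E'
from h import *
go([0.57,0.2180,0.268],-3.5); save("b")
p,d=load("b","side"); crop(p,200,120,400,320,"pics/s4.png")
p,d=load("b","top"); crop(p,150,160,300,300,"pics/t4.png")
E
```

```text
time_s: 5.42
ee_pos: [0.393, 0.229, 0.2685]
tool_rot: [-0.484, 0.484, -0.516, 0.516]
contact_force: [1.2, 0.2, -1.2]
gripper_width: 0.0111
t 5.42 p [0.393  0.229  0.2685] w 0.0111 F [ 1.2  0.2 -1.2]
toolaxes x [-0.063 -0.998 -0.001] y [ 0.001  0.001 -1.   ] z [ 0.998 -0.063  0.001]
travel [ -0.2   0.7 177.3]
yaw -0.1
```

View pics/s4.png

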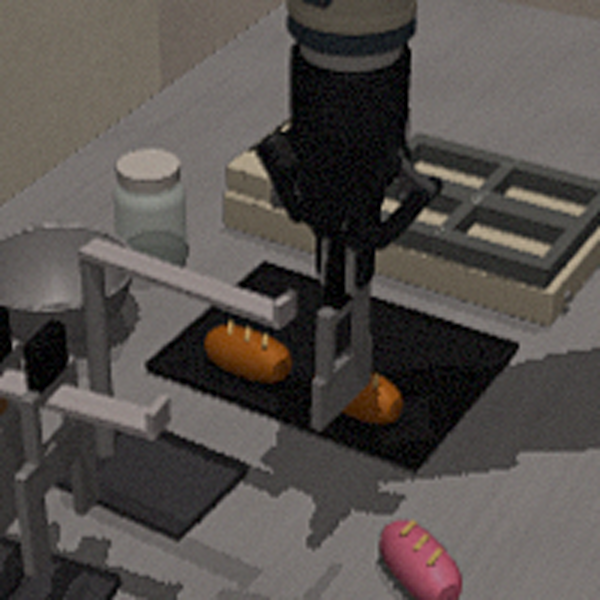

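View pics/t4.png

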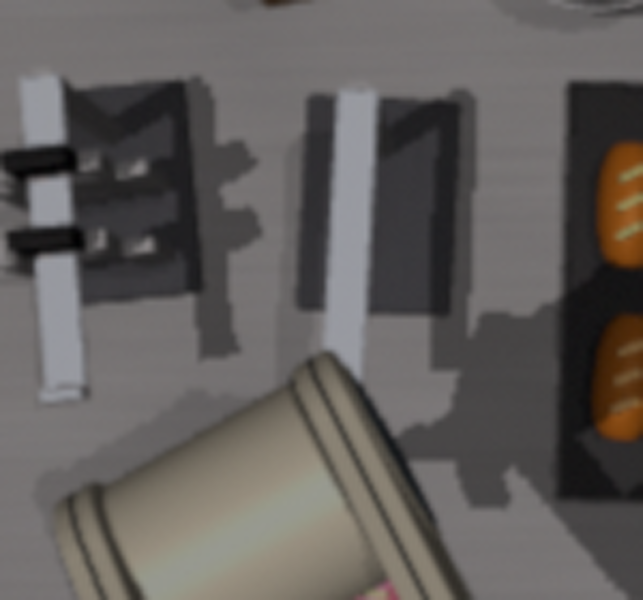

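```bash
python3 -m pendant '[{"grip":-1,"travel":[0,0,15],"yaw":0},{"grip":-1,"travel":[0,0,30],"yaw":0},{"grip":-1,"travel":[0,0,45],"yaw":0},{"grip":-1,"travel":[0,0,60],"yaw":0},{"grip":-1,"travel":[0,0,75],"yaw":0},{"grip":-1,"travel":[0,0,75],"yaw":0}]'; python3 -m pendant '[{"grip":-1,"travel":[0,0,20],"yaw":0},{"grip":-1,"travel":[0,0,45],"yaw":0},{"grip":-1,"travel":[0,0,70],"yaw":0},{"grip":-1,"travel":[0,0,90],"yaw":0},{"grip":-1,"travel":[0,0,102],"yaw":0},{"grip":-1,"travel":[0,0,102],"yaw":0},{"grip":-1,"travel":[0,0,102],"yaw":0}]'; python3 -m pendant '[{"grip":-1,"travel":[0,8,0],"yaw":0},{"grip":-1,"travel":[0,16,0],"yaw":0},{"grip":-1,"travel":[0,21,0],"yaw":0},{"grip":-1,"travel":[0,21,0],"yaw":0},{"grip":-1,"travel":[0,21,0],"yaw":0}]';python3 - <<'E'
from h import *
st(); save("b")
p,d=load("b","side"); crop(p,200,120,400,320,"pics/s5.png")
E
```

```text
time_s: 6.02
ee_pos: [0.4702, 0.2249, 0.2684]
tool_rot: [-0.485, 0.484, -0.515, 0.516]
contact_force: [0.0, 0.1, -0.5]
gripper_width: 0.011
time_s: 6.6
ee_pos: [0.5683, 0.2179, 0.2677]
tool_rot: [0.484, -0.485, 0.516, -0.515]
contact_force: [-1.0, -0.1, -1.0]
gripper_width: 0.011
time_s: 7.02
ee_pos: [0.5679, 0.2178, 0.2468]
tool_rot: [0.484, -0.485, 0.515, -0.515]
contact_force: [0.1, 1.0, -0.9]
gripper_width: 0.0109
t 7.02 p [0.5679 0.2178 0.2468] w 0.0109 F [ 0.1  1.  -0.9]
toolaxes x [-0.062 -0.998  0.   ] y [-0.001 -0.    -1.   ] z [ 0.998 -0.062 -0.001]
```

View pics/s5.png

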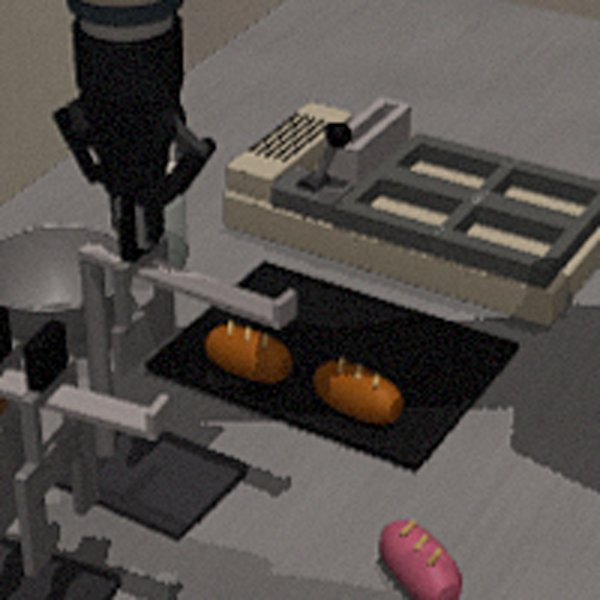

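```bash
python3 -m pendant '[{"grip":-1,"travel":[0,1,0],"yaw":0},{"grip":-1,"travel":[0,1.5,0],"yaw":0},{"grip":-1,"travel":[0,1.5,0],"yaw":0},{"grip":-0.06,"travel":[0,1,0],"yaw":0},{"grip":-0.06,"travel":[0,1,0],"yaw":0},{"grip":-0.06,"travel":[0,1,0],"yaw":0},{"grip":-0.06,"travel":[0,1,0],"yaw":0}]'; python3 -m pendant '[{"grip":-0.06,"travel":[0,-20,0],"yaw":0},{"grip":-0.06,"travel":[0,-60,0],"yaw":0},{"grip":-0.06,"travel":[0,-90,0],"yaw":0},{"grip":-0.06,"travel":[0,-90,0],"yaw":0}]';python3 - <<'E'
from h import *
go([0.5332,0.3812,0.34],5); save("b")
p,d=load("b","side"); crop(p,130,120,330,320,"pics/s6.png")
E
```

```text
time_s: 7.7
ee_pos: [0.5688, 0.2177, 0.2462]
tool_rot: [-0.484, 0.484, -0.515, 0.515]
contact_force: [0.4, 0.6, 0.5]
gripper_width: 0.0398
time_s: 8.03
ee_pos: [0.5716, 0.2188, 0.3433]
tool_rot: [-0.488, 0.481, -0.514, 0.517]
contact_force: [0.3, 0.9, 1.2]
gripper_width: 0.0405
t 8.03 p [0.5716 0.2188 0.3433] w 0.0405 F [0.3 0.9 1.2]
toolaxes x [-0.062 -0.998 -0.004] y [ 0.01   0.004 -1.   ] z [ 0.998 -0.062  0.01 ]
travel [-159.7    3.5  -48.4]
yaw -8.6
```

View pics/s6.png

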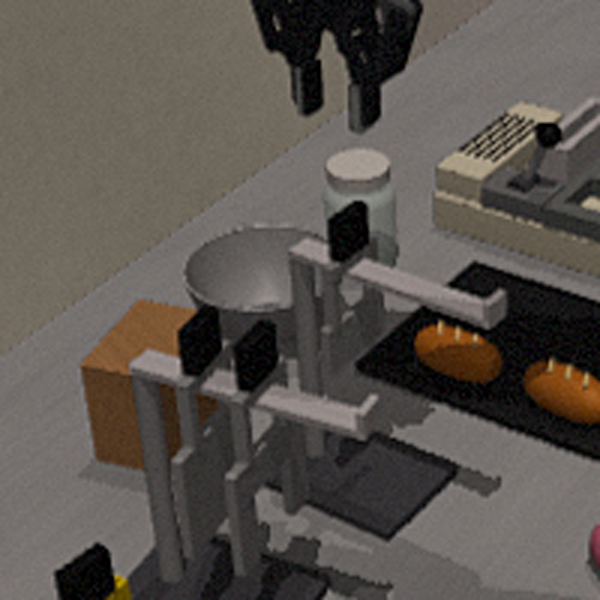

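```bash
python3 -m pendant '[{"grip":-0.25,"travel":[-30,0,-10],"yaw":-2},{"grip":-0.25,"travel":[-65,0,-22],"yaw":-4},{"grip":-0.25,"travel":[-100,0,-32],"yaw":-6},{"grip":-0.25,"travel":[-135,0,-42],"yaw":-8.3},{"grip":-0.25,"travel":[-159.5,3,-49],"yaw":-8.3},{"grip":-0.25,"travel":[-159.5,3,-49],"yaw":-8.3},{"grip":-0.25,"travel":[-159.5,3,-49],"yaw":-8.3},{"grip":-0.25,"travel":[-159.5,3,-49],"yaw":-8.3}]'
python3 - <<'E'
from h import *
go([0.5325,0.3812,0.246],5); save("b")
p,d=load("b","side"); crop(p,130,120,330,320,"pics/s7.png")
E
```

```text
time_s: 8.8
ee_pos: [0.5293, 0.3792, 0.3319]
tool_rot: [-0.519, 0.521, -0.479, 0.479]
contact_force: [0.1, 0.2, -0.2]
gripper_width: 0.032
t 8.8 p [0.5293 0.3792 0.3319] w 0.032 F [ 0.1  0.2 -0.2]
toolaxes x [ 0.083 -0.997  0.002] y [-0.002 -0.002 -1.   ] z [ 0.997  0.083 -0.002]
travel [-1.8 85.9  3.6]
yaw -0.2
```

View pics/s7.png

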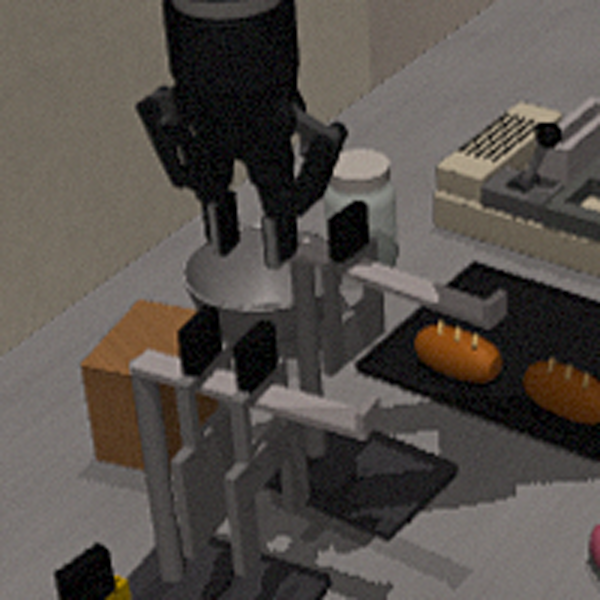

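```bash
python3 -m pendant '[{"grip":-0.25,"travel":[-1,10,3.5],"yaw":0},{"grip":-0.25,"travel":[-1.8,35,3.5],"yaw":0},{"grip":-0.25,"travel":[-1.8,60,3.5],"yaw":0},{"grip":-0.25,"travel":[-1.8,78,3.5],"yaw":0},{"grip":-0.25,"travel":[-1.8,86,3.5],"yaw":0},{"grip":-0.25,"travel":[-1.8,86,3.5],"yaw":0},{"grip":-0.25,"travel":[-1.8,86,3.5],"yaw":0}]'; python3 -m pendant '[{"grip":-1,"travel":[0,0,0],"yaw":0},{"grip":-1,"travel":[0,0,0],"yaw":0},{"grip":-1,"travel":[0,0,0],"yaw":0},{"grip":-1,"travel":[0,0,0],"yaw":0},{"grip":-1,"travel":[0,0,0],"yaw":0}]' 60;  python3 -m pendant '[{"grip":-1,"travel":[0,-10,0],"yaw":0},{"grip":-1,"travel":[0,-22,0],"yaw":0},{"grip":-1,"travel":[0,-22,0],"yaw":0},{"grip":-1,"travel":[0,-22,0],"yaw":0}]'
python3 - <<'E'
from h import *
go([0.392,0.369,0.268],5); save("b")
p,d=load("b","side"); crop(p,130,120,330,320,"pics/s8.png")
E
```

```text
time_s: 9.48
ee_pos: [0.5335, 0.3817, 0.2474]
tool_rot: [-0.52, 0.52, -0.479, 0.479]
contact_force: [-0.2, 0.6, -0.2]
gripper_width: 0.0321
time_s: 9.9
ee_pos: [0.5339, 0.3825, 0.2491]
tool_rot: [0.521, -0.519, 0.479, -0.479]
contact_force: [0.9, -1.2, 6.7]
gripper_width: 0.0108
time_s: 10.23
ee_pos: [0.5334, 0.3824, 0.2706]
tool_rot: [0.521, -0.52, 0.479, -0.479]
contact_force: [0.2, -0.8, -1.6]
gripper_width: 0.0104
t 10.23 p [0.5334 0.3824 0.2706] w 0.0104 F [ 0.2 -0.8 -1.6]
toolaxes x [ 0.083 -0.997 -0.001] y [ 0.002  0.001 -1.   ] z [0.997 0.083 0.002]
travel [   1.7    2.4 -142. ]
yaw -0.3
```

View pics/s8.png

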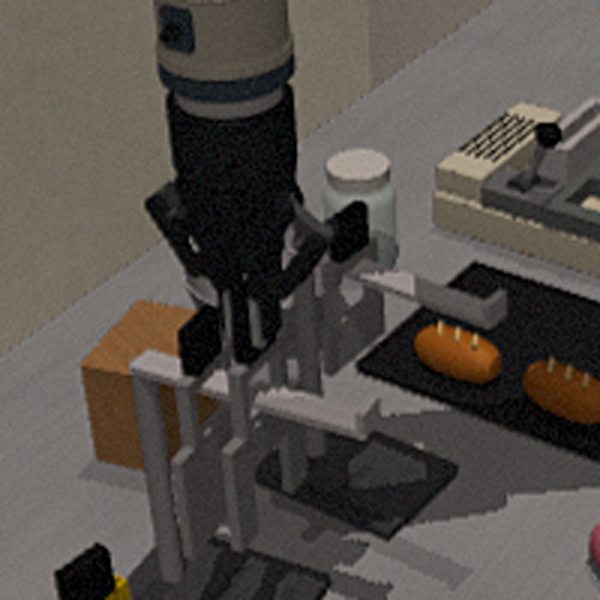

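```bash
python3 -m pendant '[{"grip":-1,"travel":[0,0,-15],"yaw":0},{"grip":-1,"travel":[0,0,-35],"yaw":0},{"grip":-1,"travel":[0.5,0,-55],"yaw":0},{"grip":-1,"travel":[1,0,-75],"yaw":0},{"grip":-1,"travel":[1,0,-95],"yaw":0},{"grip":-1,"travel":[1.5,0,-115],"yaw":0},{"grip":-1,"travel":[1.5,0,-135],"yaw":0},{"grip":-1,"travel":[1.5,0,-142],"yaw":0},{"grip":-1,"travel":[1.5,0,-142],"yaw":0},{"grip":-1,"travel":[1.5,0,-142],"yaw":0}]'
python3 - <<'E'
from h import *
go([0.392,0.2290,0.270],-3.5); save("b")
p,d=load("b","side"); crop(p,130,120,330,320,"pics/s9.png")
E
```

```text
time_s: 11.17
ee_pos: [0.392, 0.3691, 0.2694]
tool_rot: [0.521, -0.52, 0.479, -0.479]
contact_force: [-0.4, -0.2, -1.1]
gripper_width: 0.0107
t 11.17 p [0.392  0.3691 0.2694] w 0.0107 F [-0.4 -0.2 -1.1]
toolaxes x [ 0.083 -0.997 -0.   ] y [ 0.001  0.    -1.   ] z [0.997 0.083 0.001]
travel [139.6  -0.6 -11.6]
yaw 8.3
```

View pics/s9.png

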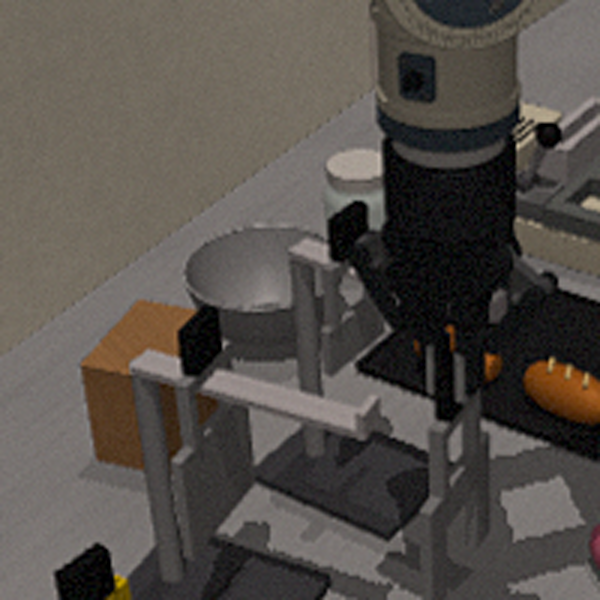

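```bash
python3 -m pendant '[{"grip":-1,"travel":[25,0,-6],"yaw":2},{"grip":-1,"travel":[55,0,-12],"yaw":4},{"grip":-1,"travel":[85,0,-12],"yaw":6},{"grip":-1,"travel":[115,0,-12],"yaw":8.3},{"grip":-1,"travel":[139.6,0,-12],"yaw":8.3},{"grip":-1,"travel":[139.6,0,-12],"yaw":8.3},{"grip":-1,"travel":[139.6,0,-12],"yaw":8.3},{"grip":-1,"travel":[139.6,0,-12],"yaw":8.3}]';python3 -m pendant '[{"grip":-1,"travel":[0,0,15],"yaw":0},{"grip":-1,"travel":[0,0,30],"yaw":0},{"grip":-1,"travel":[0,0,45],"yaw":0},{"grip":-1,"travel":[0,0,60],"yaw":0},{"grip":-1,"travel":[0,0,75],"yaw":0},{"grip":-1,"travel":[0,0,75],"yaw":0},{"grip":-1,"travel":[0,0,75],"yaw":0}]'
python3 - <<'E'
from h import *
go([0.505,0.2222,0.270],-3.5); save("b")
p,d=load("b","side"); crop(p,180,120,380,320,"pics/s10.png")
E
```

```text
time_s: 11.93
ee_pos: [0.3922, 0.229, 0.2695]
tool_rot: [-0.484, 0.484, -0.516, 0.516]
contact_force: [-0.0, 1.0, -2.1]
gripper_width: 0.0107
time_s: 12.52
ee_pos: [0.467, 0.2247, 0.2689]
tool_rot: [0.484, -0.484, 0.515, -0.515]
contact_force: [-0.6, -0.2, -2.1]
gripper_width: 0.0108
t 12.52 p [0.467  0.2247 0.2689] w 0.0108 F [-0.6 -0.2 -2.1]
toolaxes x [-0.062 -0.998  0.   ] y [-0. -0. -1.] z [ 0.998 -0.062 -0.   ]
travel [ 0.2 -1.1 38.1]
yaw -0.0
```

View pics/s10.png

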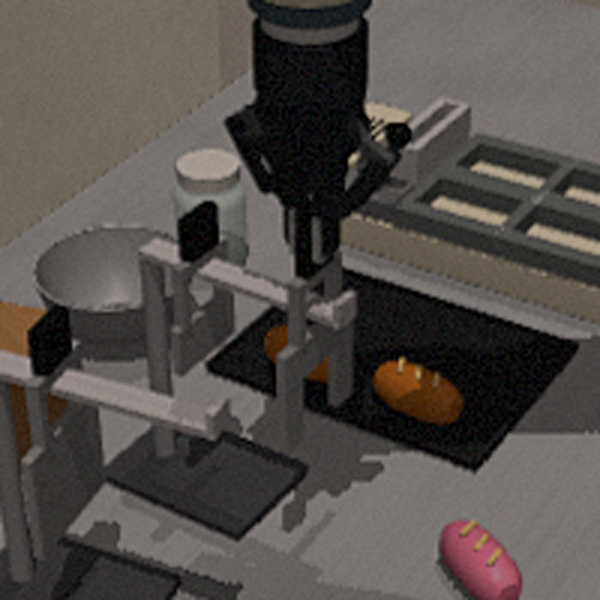

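Fork is threaded over the strap. I'll slide it on 38 mm, lower it about 21 and release.

```bash
python3 -m pendant '[{"grip":-1,"travel":[0,0,15],"yaw":0},{"grip":-1,"travel":[0,0,30],"yaw":0},{"grip":-1,"travel":[0,0,38],"yaw":0},{"grip":-1,"travel":[0,8,38],"yaw":0},{"grip":-1,"travel":[0,16,38],"yaw":0},{"grip":-1,"travel":[0,20,38],"yaw":0},{"grip":-1,"travel":[0,22,38],"yaw":0},{"grip":-1,"travel":[0,22,38],"yaw":0},{"grip":-1,"travel":[0,22,38],"yaw":0}]'; python3 -m pendant '[{"grip":-0.15,"travel":[0,0,0],"yaw":0},{"grip":-0.15,"travel":[0,0,0],"yaw":0},{"grip":-0.15,"travel":[0,0,0],"yaw":0},{"grip":-0.15,"travel":[0,0,0],"yaw":0},{"grip":-0.15,"travel":[0,-20,0],"yaw":0},{"grip":-0.15,"travel":[0,-60,0],"yaw":0},{"grip":-0.15,"travel":[0,-90,0],"yaw":0},{"grip":-0.15,"travel":[0,-90,0],"yaw":0}]';python3 - <<'E'
from h import *
go([0.576,0.3853,0.34],5); save("b")
p,d=load("b","side"); crop(p,130,120,380,330,"pics/s11.png")
E
```

```text
time_s: 13.37
ee_pos: [0.5027, 0.2216, 0.2489]
tool_rot: [0.484, -0.485, 0.515, -0.515]
contact_force: [-8.3, -3.8, 19.8]
gripper_width: 0.0106
time_s: 14.03
ee_pos: [0.5067, 0.2229, 0.3434]
tool_rot: [-0.488, 0.481, -0.514, 0.516]
contact_force: [0.3, 0.5, 1.5]
gripper_width: 0.0361
t 14.03 p [0.5067 0.2229 0.3434] w 0.0361 F [0.3 0.5 1.5]
toolaxes x [-0.062 -0.998 -0.004] y [ 0.009  0.004 -1.   ] z [ 0.998 -0.062  0.009]
travel [-166.4    4.6   59.1]
yaw -8.6
```

View pics/s11.png

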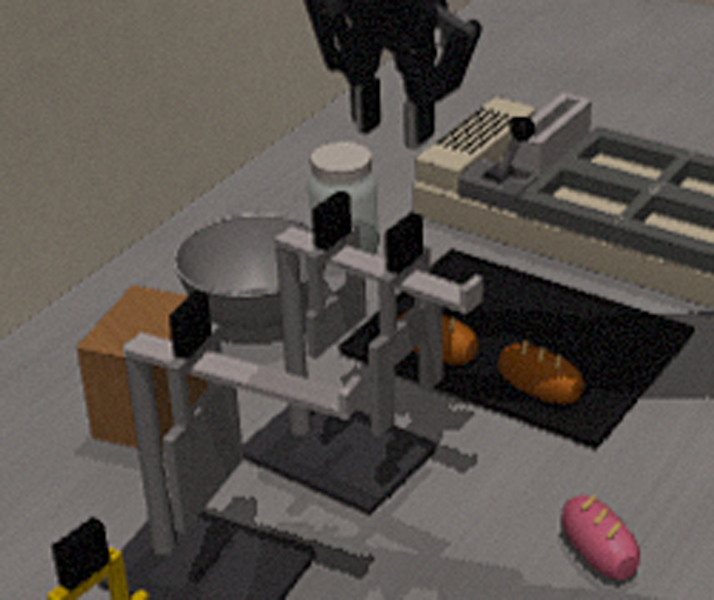

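```bash
python3 - <<'E'
from h import *
p,d=load("b","top"); W=cloud("top",d); x,y,z=W[...,0],W[...,1],W[...,2]
m=(z>.245)&(z<.268)&(y>.33)&(y<.42)&(x>.54)&(x<.62)
print(m.sum(),W[m].mean(0),cv2.minAreaRect((W[m][:,:2]*1000).astype(np.float32)))
crop(p,90,150,290,300,"pics/t11.png")
E
python3 -m pendant '[{"grip":-0.06,"travel":[-30,0,11],"yaw":-2},{"grip":-0.06,"travel":[-65,0,24],"yaw":-4},{"grip":-0.06,"travel":[-100,0,38],"yaw":-6},{"grip":-0.06,"travel":[-135,0,50],"yaw":-8.5},{"grip":-0.06,"travel":[-166,3,59],"yaw":-8.5},{"grip":-0.06,"travel":[-166,3,59],"yaw":-8.5},{"grip":-0.06,"travel":[-166,3,59],"yaw":-8.5},{"grip":-0.06,"travel":[-166,3,59],"yaw":-8.5}]'
python3 - <<'E'
from h import *
go([0.576,0.3853,0.246],5); save("b")
p,d=load("b","side"); crop(p,130,120,330,320,"pics/s12.png")
E
```

```text
75 [0.57588995 0.38767472 0.25371848] ((575.5479125976562, 385.5859069824219), (12.363663673400879, 35.43305587768555), 7.6956095695495605)
time_s: 14.8
ee_pos: [0.5723, 0.383, 0.332]
tool_rot: [-0.52, 0.523, -0.478, 0.478]
contact_force: [-0.5, 0.6, -0.0]
gripper_width: 0.0402
t 14.8 p [0.5723 0.383  0.332 ] w 0.0402 F [-0.5  0.6 -0. ]
toolaxes x [ 0.086 -0.996  0.002] y [-0.003 -0.002 -1.   ] z [ 0.996  0.086 -0.003]
travel [-2.1 86.   4.2]
yaw -0.0
```

View pics/s12.png

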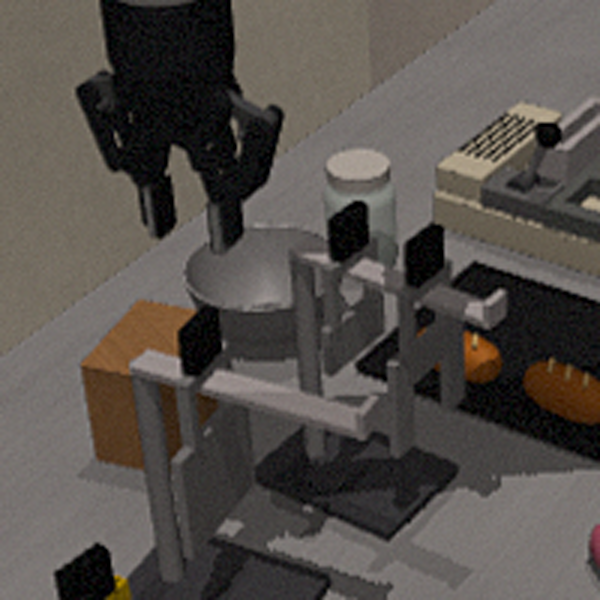

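View pics/t11.png

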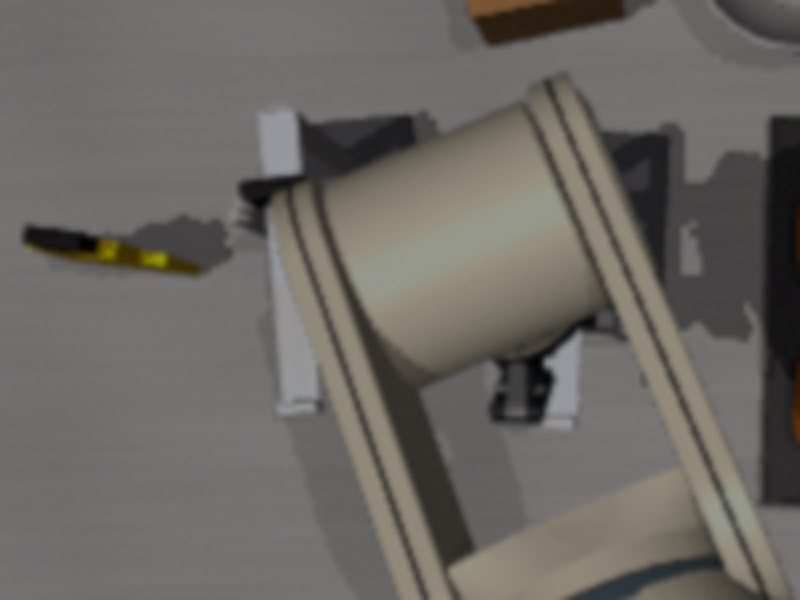

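```bash
python3 -m pendant '[{"grip":-0.06,"travel":[-1,10,4],"yaw":0},{"grip":-0.06,"travel":[-2.1,35,4],"yaw":0},{"grip":-0.06,"travel":[-2.1,60,4],"yaw":0},{"grip":-0.06,"travel":[-2.1,78,4],"yaw":0},{"grip":-0.06,"travel":[-2.1,86,4],"yaw":0},{"grip":-0.06,"travel":[-2.1,86,4],"yaw":0},{"grip":-0.06,"travel":[-2.1,86,4],"yaw":0}]'; python3 -m pendant '[{"grip":-1,"travel":[0,0,0],"yaw":0},{"grip":-1,"travel":[0,0,0],"yaw":0},{"grip":-1,"travel":[0,0,0],"yaw":0},{"grip":-1,"travel":[0,0,0],"yaw":0},{"grip":-1,"travel":[0,0,0],"yaw":0},{"grip":-1,"travel":[0,0,0],"yaw":0}]' 70;  python3 -m pendant '[{"grip":-1,"travel":[0,-10,0],"yaw":0},{"grip":-1,"travel":[0,-22,0],"yaw":0},{"grip":-1,"travel":[0,-22,0],"yaw":0},{"grip":-1,"travel":[0,-22,0],"yaw":0}]'
python3 - <<'E'
from h import *
go([0.392,0.370,0.268],5); save("b")
p,d=load("b","side"); crop(p,130,120,330,320,"pics/s13.png")
E
```

```text
time_s: 15.48
ee_pos: [0.5773, 0.3858, 0.2486]
tool_rot: [0.521, -0.521, 0.478, -0.478]
contact_force: [-0.3, -0.1, 0.5]
gripper_width: 0.0401
time_s: 15.98
ee_pos: [0.5776, 0.3866, 0.2501]
tool_rot: [0.522, -0.52, 0.478, -0.478]
contact_force: [-1.3, -1.1, 6.5]
gripper_width: 0.0112
time_s: 16.32
ee_pos: [0.5775, 0.3865, 0.2718]
tool_rot: [0.522, -0.52, 0.478, -0.478]
contact_force: [0.5, -0.4, -1.4]
gripper_width: 0.0099
t 16.32 p [0.5775 0.3865 0.2718] w 0.0099 F [ 0.5 -0.4 -1.4]
toolaxes x [ 0.086 -0.996 -0.001] y [ 0.002  0.001 -1.   ] z [0.996 0.086 0.002]
travel [   0.5    3.4 -186.3]
yaw -0.1
```

View pics/s13.png

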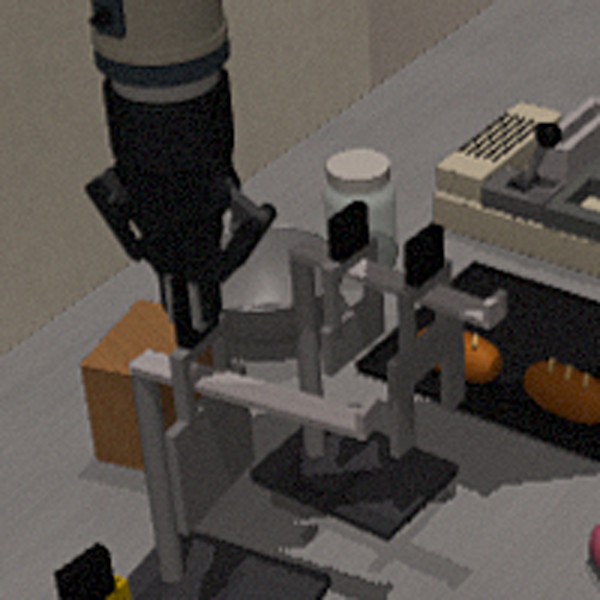

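```bash
python3 -m pendant '[{"grip":-1,"travel":[0,0,-15],"yaw":0},{"grip":-1,"travel":[0,0,-35],"yaw":0},{"grip":-1,"travel":[0.5,0,-55],"yaw":0},{"grip":-1,"travel":[0.5,0,-75],"yaw":0},{"grip":-1,"travel":[0.5,0,-95],"yaw":0},{"grip":-1,"travel":[0.5,0,-115],"yaw":0},{"grip":-1,"travel":[0.5,0,-135],"yaw":0},{"grip":-1,"travel":[0.5,0,-155],"yaw":0},{"grip":-1,"travel":[0.5,0,-175],"yaw":0},{"grip":-1,"travel":[0.5,0,-186],"yaw":0}]'; python3 -m pendant '[{"grip":-1,"travel":[0,0,0],"yaw":0},{"grip":-1,"travel":[0,0,0],"yaw":0}]'
python3 - <<'E'
from h import *
s=go([0.62,-0.28,0.38],-2.4); save("b")
print(env.read_state()['joints'].round(2))
p,d=load("b","side"); crop(p,130,120,380,330,"pics/s14.png")
E
```

```text
time_s: 17.25
ee_pos: [0.3896, 0.369, 0.2698]
tool_rot: [-0.521, 0.522, -0.478, 0.478]
contact_force: [0.7, 0.5, -2.0]
gripper_width: 0.0104
time_s: 17.42
ee_pos: [0.3918, 0.3698, 0.2704]
tool_rot: [0.521, -0.521, 0.478, -0.478]
contact_force: [0.2, -0.0, -1.2]
gripper_width: 0.0102
t 17.42 p [0.3918 0.3698 0.2704] w 0.0102 F [ 0.2 -0.  -1.2]
toolaxes x [ 0.087 -0.996 -0.   ] y [ 0.  0. -1.] z [0.996 0.087 0.001]
travel [ 667.2 -109.6  170.9]
yaw 7.4
[ 0.73  0.27  1.8  -0.    1.07  0.65]
```

View pics/s14.png

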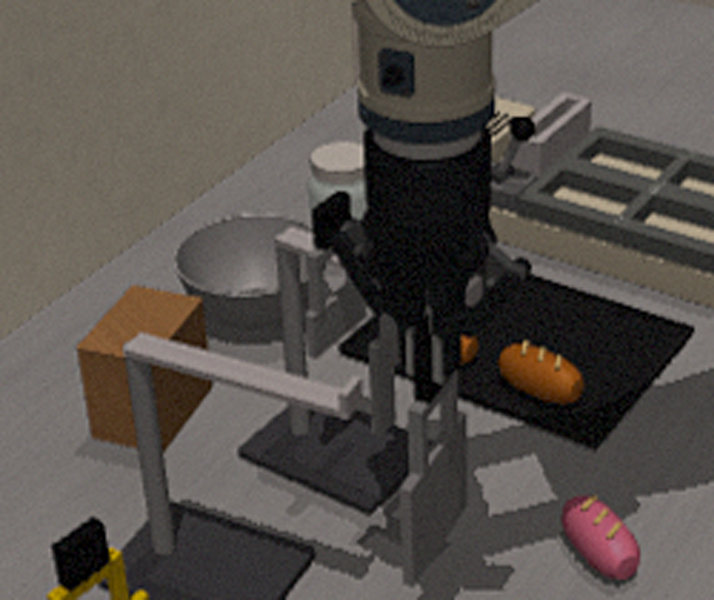

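```bash
python3 -m pendant '[{"grip":-1,"travel":[0,-25,0],"yaw":0},{"grip":-1,"travel":[0,-55,0],"yaw":0},{"grip":-1,"travel":[10,-85,0],"yaw":0},{"grip":-1,"travel":[35,-105,0],"yaw":1},{"grip":-1,"travel":[65,-110,0],"yaw":2},{"grip":-1,"travel":[95,-110,0],"yaw":3},{"grip":-1,"travel":[125,-110,0],"yaw":4},{"grip":-1,"travel":[155,-110,0],"yaw":5},{"grip":-1,"travel":[185,-110,0],"yaw":6},{"grip":-1,"travel":[215,-110,5],"yaw":7.4}]'; python3 -m pendant '[{"grip":-1,"travel":[30,0,10],"yaw":0},{"grip":-1,"travel":[60,0,22],"yaw":0},{"grip":-1,"travel":[90,0,35],"yaw":0},{"grip":-1,"travel":[120,0,48],"yaw":0},{"grip":-1,"travel":[150,0,60],"yaw":0},{"grip":-1,"travel":[180,0,75],"yaw":0},{"grip":-1,"travel":[210,0,90],"yaw":0},{"grip":-1,"travel":[240,0,105],"yaw":0},{"grip":-1,"travel":[270,0,120],"yaw":0},{"grip":-1,"travel":[300,0,130],"yaw":0}]'; python3 -c "
from h import *
go([0.62,-0.28,0.38],-2.4)"
```

```text
time_s: 18.35
ee_pos: [0.4155, 0.1542, 0.3805]
tool_rot: [-0.489, 0.489, -0.511, 0.511]
contact_force: [0.6, 0.2, -1.2]
gripper_width: 0.0104
time_s: 19.18
ee_pos: [0.5338, -0.1522, 0.3802]
tool_rot: [-0.489, 0.489, -0.511, 0.511]
contact_force: [0.9, 0.5, -1.4]
gripper_width: 0.0106
t 19.18 p [ 0.5338 -0.1522  0.3802] w 0.0106 F [ 0.9  0.5 -1.4]
toolaxes x [-0.044 -0.999  0.   ] y [ 0.001 -0.    -1.   ] z [ 0.999 -0.044  0.001]
travel [123.9   0.3  91.8]
yaw -0.1
```

```bash
python3 -m pendant '[{"grip":-1,"travel":[30,0,22],"yaw":0},{"grip":-1,"travel":[60,0,45],"yaw":0},{"grip":-1,"travel":[90,0,68],"yaw":0},{"grip":-1,"travel":[115,0,85],"yaw":0},{"grip":-1,"travel":[125,0,91.5],"yaw":0},{"grip":-1,"travel":[125,0,91.5],"yaw":0},{"grip":-1,"travel":[125,0,91.5],"yaw":0},{"grip":-1,"travel":[125,70,91.5],"yaw":0},{"grip":-1,"travel":[125,70,91.5],"yaw":0},{"grip":-1,"travel":[125,70,91.5],"yaw":0}]'
python3 - <<'E'
from h import *
s=go([0.6195,-0.281,0.25],-2.4); save("b")
p,d=load("b","side"); crop(p,260,60,400,220,"pics/s15.png")
p,d=load("b","top"); crop(p,360,100,480,250,"pics/t15.png")
E
```

```text
time_s: 20.02
ee_pos: [0.6148, -0.2756, 0.304]
tool_rot: [0.488, -0.491, 0.514, -0.507]
contact_force: [-1.4, 0.5, -2.2]
gripper_width: 0.0107
t 20.02 p [ 0.6148 -0.2756  0.304 ] w 0.0107 F [-1.4  0.5 -2.2]
toolaxes x [-0.042 -0.999 -0.005] y [-0.01   0.005 -1.   ] z [ 0.999 -0.042 -0.01 ]
travel [ 5.4 54.   5.5]
yaw -0.0
```

View pics/s15.png

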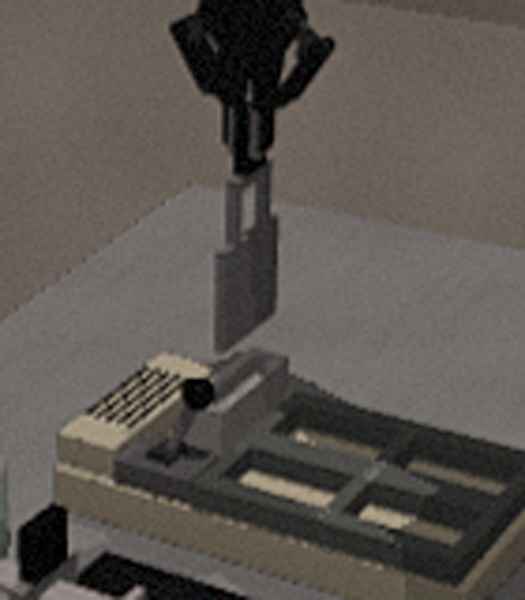

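View pics/t15.png

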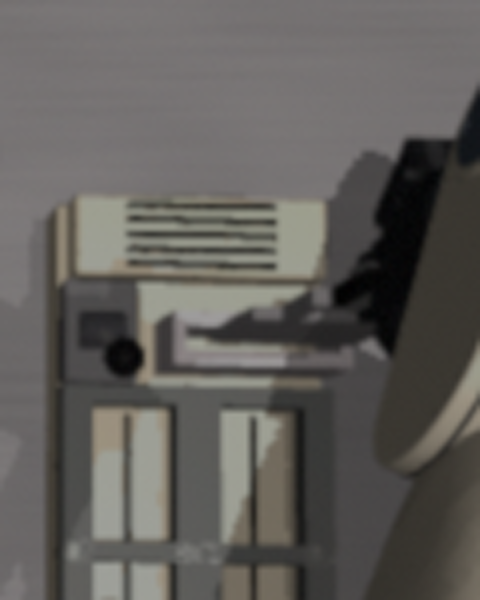

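```bash
python3 -m pendant '[{"grip":-1,"travel":[5,10,5],"yaw":0},{"grip":-1,"travel":[5,20,5],"yaw":0},{"grip":-1,"travel":[5,26,5],"yaw":0},{"grip":-1,"travel":[5,26,5],"yaw":0},{"grip":-1,"travel":[5,26,5],"yaw":0},{"grip":-1,"travel":[5,26,5],"yaw":0}]'
python3 - <<'E'
from h import *
s=go([0.6195,-0.281,0.25],-2.4); save("b")
p,d=load("b","side"); crop(p,290,90,370,200,"pics/s16.png"); crop(p,310,140,350,180,"pics/s16b.png")
W=cloud("side",d); x,y,z=W[...,0],W[...,1],W[...,2]
m=(z>.108)&(z<.20)&(y<-.2)&(y>-.35)&(x>.59)&(x<.66)
X=W[m];print(m.sum(),X.mean(0));
for lo,hi in((.105,.13),(.13,.16)):
    k=m&(z>lo)&(z<hi); print(lo,k.sum(),np.median(x[k]),np.median(y[k]),y[k].min(),y[k].max(),np.polyfit(y[k],x[k],1))
E
```

```text
time_s: 20.62
ee_pos: [0.6232, -0.2835, 0.2847]
tool_rot: [-0.489, 0.489, -0.51, 0.511]
contact_force: [0.0, 0.5, -1.2]
gripper_width: 0.0109
t 20.62 p [ 0.6232 -0.2835  0.2847] w 0.0109 F [ 0.   0.5 -1.2]
toolaxes x [-0.043 -0.999  0.   ] y [ 0. -0. -1.] z [ 0.999 -0.043  0.   ]
travel [-2.4 34.7 -3.9]
yaw -0.1
422 [ 0.61711952 -0.27835457  0.15870419]
0.105 67 0.6168241750058404 -0.2784186441266978 -0.33361567718237684 -0.23869959878617397 [0.05526003 0.63267645]
0.13 150 0.616462382053173 -0.278550970354273 -0.3357752425388809 -0.23528154383650302 [0.06713399 0.63560257]
```

View pics/s16.png

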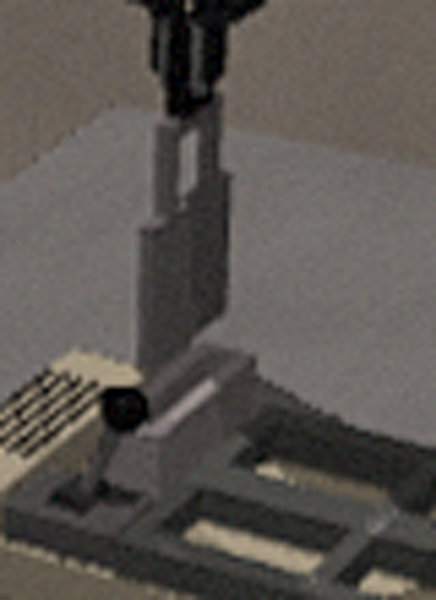

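View pics/s16b.png

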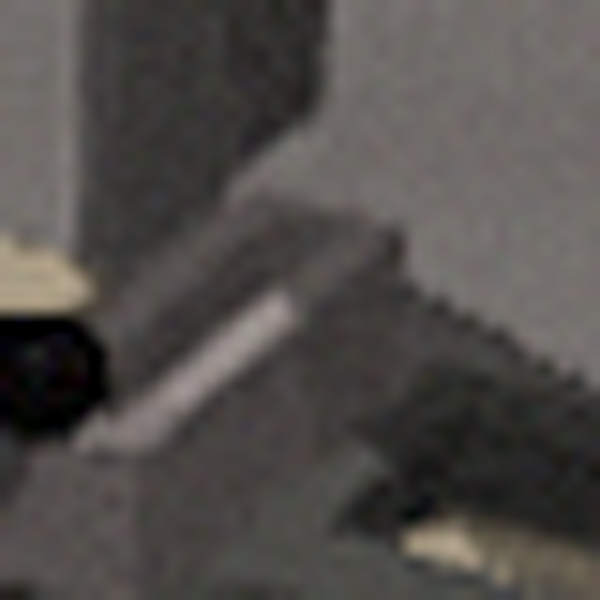

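Run:
```python
from h import *
for tag in("a","b"):
    p,d=load(tag,"side"); W=cloud("side",d); x,y,z=W[...,0],W[...,1],W[...,2]
    m=(z>.083)&(z<.097)&(y<-.2)&(y>-.36)&(x>.58)&(x<.66)
    r=cv2.minAreaRect((W[m][:,:2]*1000).astype(np.float32)); print(tag,m.sum(),np.median(z[m]),r)
    f=(z>.068)&(z<.084)&(y<-.23)&(y>-.33)&(x>.58)&(x<.62); print(' front face',f.sum(),np.median(x[f]),np.median(y[f]))
    f=(z>.07)&(z<.084)&(y<-.2)&(y>-.25)&(x>.604)&(x<.634); print(' +y end face',f.sum(),np.median(x[f]),np.median(y[f]),y[f].max())
    # outer corners by pixel
p,d=load("a","side"); crop(p,305,140,350,180,"pics/s16c.png")
```

```text
a 165 0.08783174419784201 ((617.6302490234375, -281.59771728515625), (125.79873657226562, 41.467437744140625), 86.76431274414062)
 front face 72 0.6005398615416302 -0.2751717904984542
 +y end face 28 0.6150013240433152 -0.2235584199937376 -0.21602875871710148
b 165 0.08755759812899377 ((617.6199951171875, -281.2261962890625), (123.69831848144531, 41.60910415649414), 88.37374114990234)
 front face 72 0.6004933571272479 -0.27699510853275133
 +y end face 29 0.614263475581342 -0.2241684887713955 -0.21573781872410835
```

View pics/s16c.png

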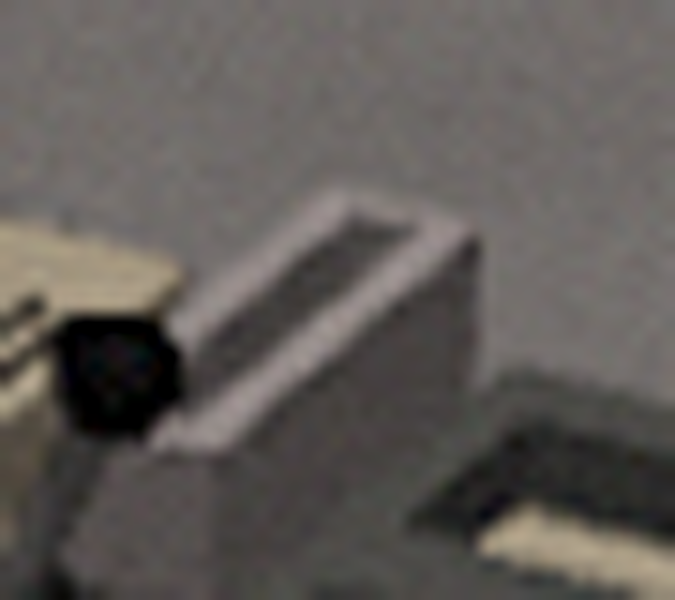

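```bash
python3 -m pendant '[{"grip":-1,"travel":[-0.9,0,-2.7],"yaw":0},{"grip":-1,"travel":[-0.9,10,-2.7],"yaw":0},{"grip":-1,"travel":[-0.9,18,-2.7],"yaw":0},{"grip":-1,"travel":[-0.9,23,-2.7],"yaw":0},{"grip":-1,"travel":[-0.9,23,-2.7],"yaw":0},{"grip":-1,"travel":[-0.9,23,-2.7],"yaw":0}]'
python3 - <<'E'
from h import *
s=go([0.6205,-0.2825,0.207],-2.4); save("b")
p,d=load("b","side"); crop(p,305,120,355,180,"pics/s17.png")
E
```

```text
time_s: 21.22
ee_pos: [0.6201, -0.2823, 0.2604]
tool_rot: [0.489, -0.489, 0.511, -0.51]
contact_force: [0.3, 0.1, -1.3]
gripper_width: 0.011
t 21.22 p [ 0.6201 -0.2823  0.2604] w 0.011 F [ 0.3  0.1 -1.3]
toolaxes x [-0.043 -0.999 -0.001] y [-0.001  0.001 -1.   ] z [ 0.999 -0.043 -0.001]
travel [ 0.2 53.4  0.5]
yaw -0.1
```

View pics/s17.png

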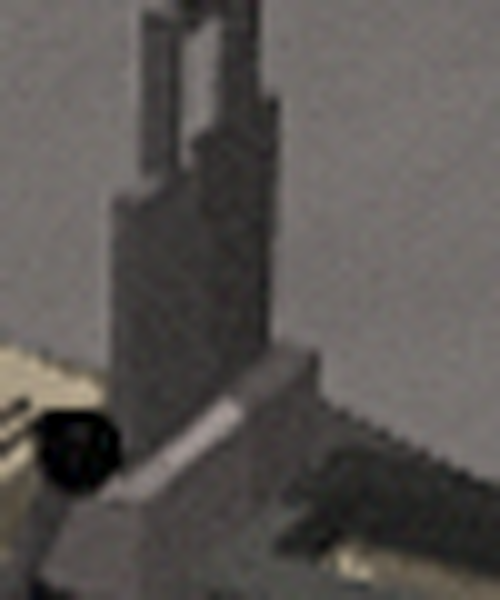

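```bash
python3 -m pendant '[{"grip":-1,"travel":[0,4,0],"yaw":0},{"grip":-1,"travel":[0,8,0],"yaw":0},{"grip":-1,"travel":[0,12,0],"yaw":0},{"grip":-1,"travel":[0,16,0],"yaw":0},{"grip":-1,"travel":[0,16,0],"yaw":0}]'; python3 -m pendant '[{"grip":-1,"travel":[0,7,0],"yaw":0},{"grip":-1,"travel":[0,14,0],"yaw":0},{"grip":-1,"travel":[0,21,0],"yaw":0},{"grip":-1,"travel":[0,28,0],"yaw":0},{"grip":-1,"travel":[0,32,0],"yaw":0},{"grip":-1,"travel":[0,32,0],"yaw":0}]'
python3 - <<'E'
from h import *
s=go([0.6205,-0.2825,0.207],-2.4); save("b")
p,d=load("b","side"); crop(p,305,120,355,180,"pics/s18.png")
E
```

```text
time_s: 21.73
ee_pos: [0.6199, -0.2822, 0.244]
tool_rot: [0.489, -0.489, 0.511, -0.51]
contact_force: [-1.0, 0.7, -1.3]
gripper_width: 0.0104
time_s: 22.23
ee_pos: [0.6197, -0.2821, 0.2117]
tool_rot: [0.489, -0.489, 0.511, -0.51]
contact_force: [-0.3, -0.1, -1.0]
gripper_width: 0.0105
t 22.23 p [ 0.6197 -0.2821  0.2117] w 0.0105 F [-0.3 -0.1 -1. ]
toolaxes x [-0.043 -0.999 -0.001] y [-0.002  0.001 -1.   ] z [ 0.999 -0.043 -0.002]
travel [0.4 4.7 0.8]
yaw -0.1
```

View pics/s18.png

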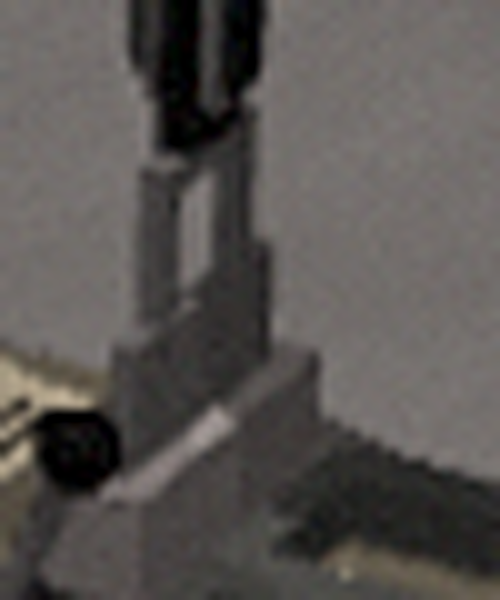

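No contact force, so it's well inside. Down the last few mm until it touches the floor, then release.

```bash
python3 -m pendant '[{"grip":-1,"travel":[0,2,0],"yaw":0},{"grip":-1,"travel":[0,4,0],"yaw":0},{"grip":-1,"travel":[0,5.5,0],"yaw":0},{"grip":-1,"travel":[0,5.5,0],"yaw":0},{"grip":-1,"travel":[0,5.5,0],"yaw":0}]'; python3 -m pendant '[{"grip":-0.2,"travel":[0,0,0],"yaw":0},{"grip":-0.2,"travel":[0,0,0],"yaw":0},{"grip":-0.2,"travel":[0,0,0],"yaw":0},{"grip":-0.2,"travel":[0,0,0],"yaw":0},{"grip":-0.2,"travel":[0,-15,0],"yaw":0},{"grip":-0.2,"travel":[0,-50,0],"yaw":0},{"grip":-0.2,"travel":[0,-90,0],"yaw":0},{"grip":-0.2,"travel":[0,-100,0],"yaw":0},{"grip":-0.2,"travel":[0,-100,0],"yaw":0}]';python3 - <<'E'
from h import *
st(); save("b")
p,d=load("b","side"); crop(p,280,100,360,200,"pics/s19.png")
W=cloud("side",d); x,y,z=W[...,0],W[...,1],W[...,2]
m=(z>.15)&(z<.26)&(y<-.2)&(y>-.35)&(x>.59)&(x<.66)&(p.max(2)<45); print(m.sum(),np.percentile(z[m],[2,50,98]))
E
```

```text
time_s: 22.75
ee_pos: [0.6204, -0.2824, 0.2078]
tool_rot: [0.489, -0.489, 0.511, -0.511]
contact_force: [0.1, 0.4, -0.7]
gripper_width: 0.0104
time_s: 23.5
ee_pos: [0.6224, -0.2834, 0.3129]
tool_rot: [-0.49, 0.488, -0.508, 0.513]
contact_force: [1.1, 0.5, -0.9]
gripper_width: 0.0342
t 23.5 p [ 0.6224 -0.2834  0.3129] w 0.0342 F [ 1.1  0.5 -0.9]
toolaxes x [-0.043 -0.999  0.003] y [ 0.008 -0.004 -1.   ] z [ 0.999 -0.043  0.008]
109 [0.16547756 0.19451523 0.21130022]
```

View pics/s19.png

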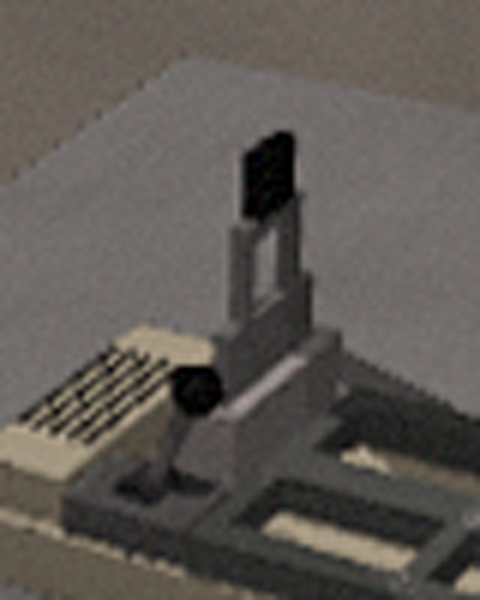

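Run:
```python
from h import *
p,d=load("b","top"); W=cloud("top",d); x,y,z=W[...,0],W[...,1],W[...,2]; hsv=cv2.cvtColor(p,cv2.COLOR_BGR2HSV)
roll=(hsv[...,1]>150)&(hsv[...,0]<25)&(z<.08)&(y>-.1)&(y<.17)&(x<.72)&(x>.35)
n,l,s_,c=cv2.connectedComponentsWithStats(roll.astype(np.uint8))
for i in range(1,n):
    if s_[i,4]>40:
        X=W[l==i]; r=cv2.minAreaRect((X[:,:2]*1000).astype(np.float32)); k=X[:,2]>.02
        pc=np.linalg.svd(X[:,:2]-X[:,:2].mean(0),full_matrices=False)[2][0]
        print(s_[i,4],c[i].round(1),X[:,:2].mean(0).round(4),'ztop',np.percentile(X[:,2],98).round(3),np.round(r[0],1),np.round(r[1],1),round(r[2],1),'pca',np.degrees(np.arctan2(pc[1],pc[0])).round(1))
crop(p,260,160,380,300,"pics/t19.png")
go([.4617,.06,.12],81)
```

```text
358 [296.5 207.4] [0.5703 0.0569] ztop 0.048 [573.5  55.6] [43.1 81.7] 88.9 pca 176.4
362 [295.8 247.7] [0.4607 0.0609] ztop 0.049 [462.2  59.2] [43.8 81.7] 81.4 pca 170.7
t 23.6 p [ 0.6204 -0.2824  0.308 ] w 0.034 F [-0.4  0.4 -0.9]
toolaxes x [-0.043 -0.999  0.   ] y [ 0.001 -0.    -1.   ] z [ 0.999 -0.043  0.001]
travel [-335.3  187.8 -173.3]
yaw -83.5
```

View pics/t19.png

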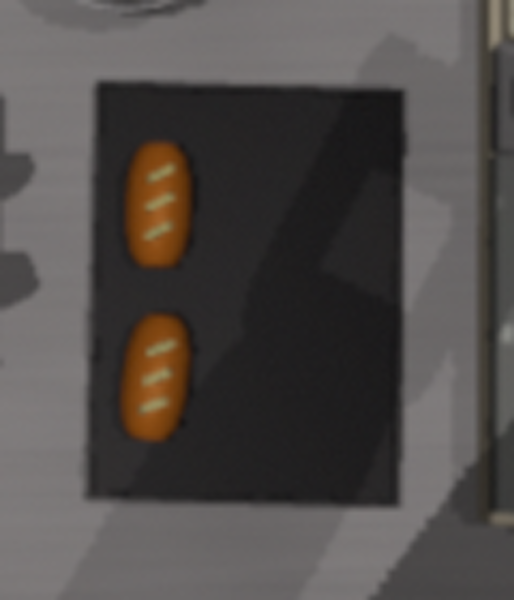

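```bash
python3 -m pendant '[{"grip":0.2,"travel":[-20,-10,-10],"yaw":-7},{"grip":0.3,"travel":[-55,-10,-28],"yaw":-14},{"grip":0.6,"travel":[-90,-10,-46],"yaw":-21},{"grip":0.6,"travel":[-125,-10,-64],"yaw":-28},{"grip":0.6,"travel":[-160,0,-82],"yaw":-35},{"grip":0.6,"travel":[-195,20,-100],"yaw":-42},{"grip":0.6,"travel":[-230,40,-118],"yaw":-49},{"grip":0.6,"travel":[-265,60,-136],"yaw":-56},{"grip":0.6,"travel":[-300,80,-154],"yaw":-63},{"grip":0.6,"travel":[-335,95,-173],"yaw":-70}]'; python3 -m pendant '[{"grip":0.6,"travel":[0,0,0],"yaw":-7},{"grip":0.6,"travel":[0,0,0],"yaw":-13.5},{"grip":0.6,"travel":[0,0,0],"yaw":-13.5},{"grip":0.6,"travel":[0,0,0],"yaw":-13.5}]';python3 - <<'E'
from h import *
go([.4617,.06,.026],81); save("b")
p,d=load("b","side"); crop(p,220,120,420,290,"pics/s20.png")
E
```

```text
time_s: 24.43
ee_pos: [0.4636, 0.0518, 0.2142]
tool_rot: [-0.694, 0.694, -0.137, 0.135]
contact_force: [0.5, 0.8, -0.8]
gripper_width: 0.0687
time_s: 24.77
ee_pos: [0.4654, 0.0507, 0.2157]
tool_rot: [-0.705, 0.705, -0.057, 0.055]
contact_force: [0.7, 0.4, 0.1]
gripper_width: 0.0683
t 24.77 p [0.4654 0.0507 0.2157] w 0.0683 F [0.7 0.4 0.1]
toolaxes x [ 0.987 -0.159 -0.002] y [-0.002 -0.    -1.   ] z [ 0.159  0.987 -0.001]
travel [ -4.7 189.7   8.7]
yaw -0.1
```

View pics/s20.png

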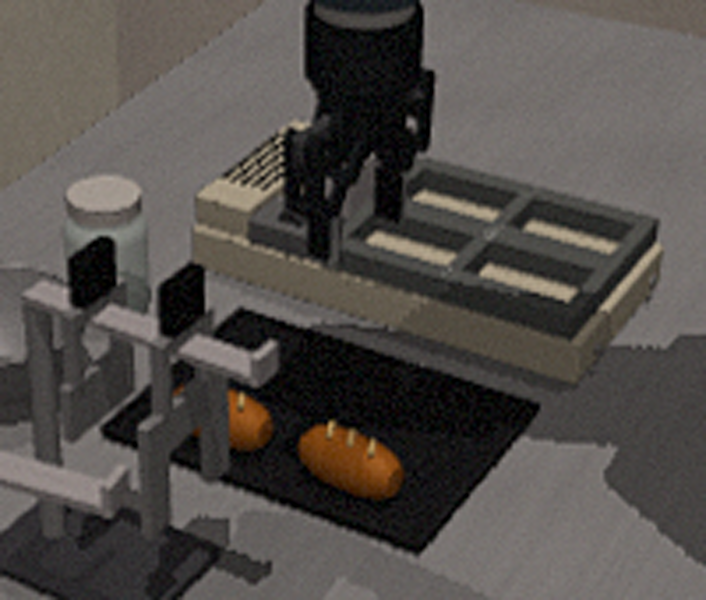

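```bash
python3 -m pendant '[{"grip":0.6,"travel":[-4.5,30,8],"yaw":0},{"grip":0.6,"travel":[-4.5,70,8],"yaw":0},{"grip":0.6,"travel":[-4.5,105,8],"yaw":0},{"grip":0.6,"travel":[-4.5,130,8],"yaw":0},{"grip":0.6,"travel":[-4.5,150,8.5],"yaw":0},{"grip":0.6,"travel":[-4.5,168,8.5],"yaw":0},{"grip":0.6,"travel":[-4.5,177,8.5],"yaw":0},{"grip":0.6,"travel":[-4.5,177,8.5],"yaw":0},{"grip":0.6,"travel":[-4.5,177,8.5],"yaw":0}]'
python3 - <<'E'
from h import *
go([.4617,.06,.038],81); save("b")
p,d=load("b","side"); crop(p,220,120,420,290,"pics/s21.png")
E
```

```text
time_s: 25.62
ee_pos: [0.4633, 0.0595, 0.0398]
tool_rot: [-0.705, 0.705, -0.056, 0.056]
contact_force: [-0.0, -1.1, 1.0]
gripper_width: 0.0684
t 25.62 p [0.4633 0.0595 0.0398] w 0.0684 F [-0.  -1.1  1. ]
toolaxes x [ 0.988 -0.157 -0.001] y [-0.001 -0.    -1.   ] z [ 0.157  0.988 -0.   ]
travel [-1.6  1.8  0.3]
yaw -0.0
```

View pics/s21.png

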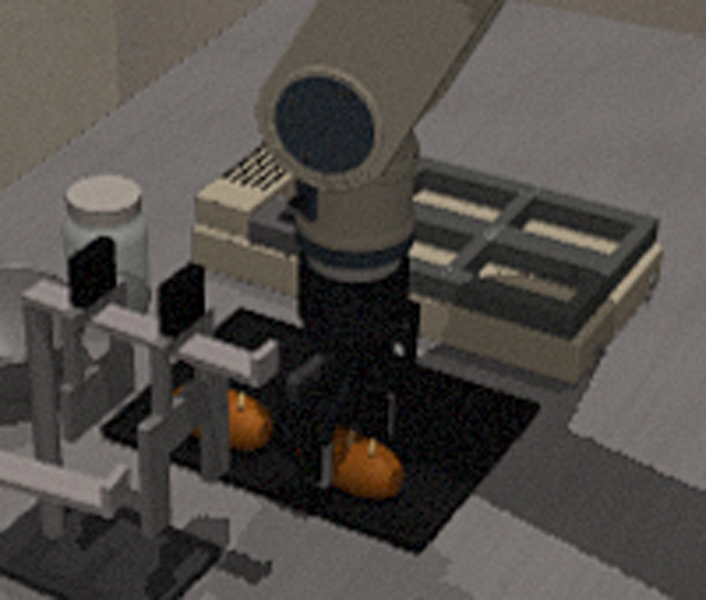

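```bash
python3 -m pendant '[{"grip":-0.2,"travel":[-1,2,0],"yaw":0},{"grip":-0.2,"travel":[-1,2,0],"yaw":0},{"grip":-0.2,"travel":[-1,2,0],"yaw":0},{"grip":-0.2,"travel":[-1,2,0],"yaw":0},{"grip":-0.2,"travel":[-1,2,0],"yaw":0},{"grip":-0.2,"travel":[-1,2,0],"yaw":0}]' 30;python3 -m pendant '[{"grip":-0.2,"travel":[0,-20,0],"yaw":0},{"grip":-0.2,"travel":[0,-55,0],"yaw":0},{"grip":-0.2,"travel":[0,-90,0],"yaw":0},{"grip":-0.2,"travel":[0,-120,0],"yaw":0},{"grip":-0.2,"travel":[0,-120,0],"yaw":0}]'
python3 - <<'E'
from h import *
go([.4295,-.1955,.15],87.6); save("b")
p,d=load("b","side"); crop(p,220,120,420,290,"pics/s22.png")
E
```

```text
time_s: 26.22
ee_pos: [0.4625, 0.06, 0.0386]
tool_rot: [0.705, -0.705, 0.055, -0.056]
contact_force: [-2.1, -0.5, 6.7]
gripper_width: 0.0376
time_s: 26.63
ee_pos: [0.4654, 0.0603, 0.1631]
tool_rot: [0.706, -0.704, 0.052, -0.059]
contact_force: [1.3, -0.7, 0.3]
gripper_width: 0.0373
t 26.63 p [0.4654 0.0603 0.1631] w 0.0373 F [ 1.3 -0.7  0.3]
toolaxes x [ 0.988 -0.156  0.009] y [ 0.01   0.001 -1.   ] z [0.156 0.988 0.002]
travel [   4.2   12.5 -258.3]
yaw -6.6
```

View pics/s22.png

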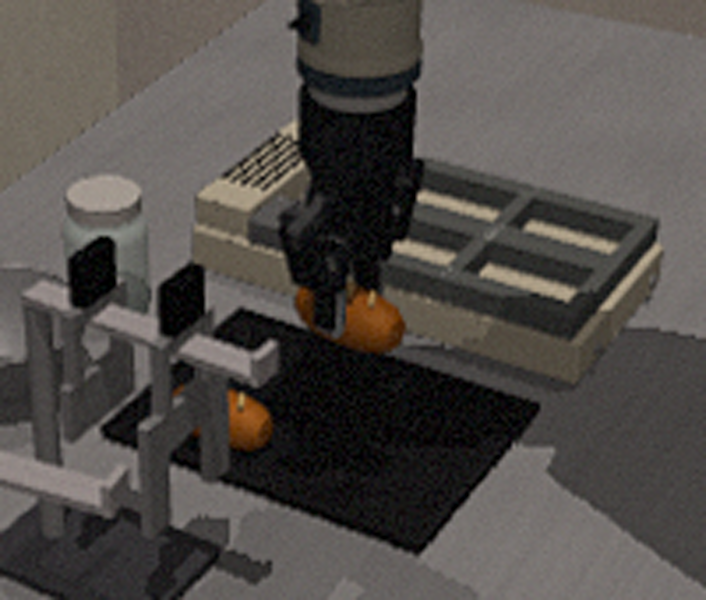

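```bash
python3 -m pendant '[{"grip":-0.2,"travel":[0,0,-30],"yaw":-1},{"grip":-0.2,"travel":[0,0,-65],"yaw":-2},{"grip":-0.2,"travel":[0,0,-100],"yaw":-3},{"grip":-0.2,"travel":[0,0,-135],"yaw":-4},{"grip":-0.2,"travel":[0,0,-170],"yaw":-5},{"grip":-0.2,"travel":[2,0,-205],"yaw":-6},{"grip":-0.2,"travel":[4,5,-240],"yaw":-6.6},{"grip":-0.2,"travel":[4,12,-258],"yaw":-6.6},{"grip":-0.2,"travel":[4,12,-258],"yaw":-6.6},{"grip":-0.2,"travel":[4,12,-258],"yaw":-6.6}]'; python3 -c "
from h import *
go([.4295,-.1955,.082],87.6)"
```

```text
time_s: 27.57
ee_pos: [0.4245, -0.1957, 0.1441]
tool_rot: [0.708, -0.706, 0.017, -0.014]
contact_force: [-0.1, 0.4, -1.3]
gripper_width: 0.0376
t 27.57 p [ 0.4245 -0.1957  0.1441] w 0.0376 F [-0.1  0.4 -1.3]
toolaxes x [ 0.999 -0.044 -0.003] y [-0.003  0.002 -1.   ] z [0.044 0.999 0.002]
travel [ 5.2 62.1  0.3]
yaw -0.1
```

```bash
python3 -m pendant '[{"grip":-0.2,"travel":[5,15,0],"yaw":0},{"grip":-0.2,"travel":[5,35,0],"yaw":0},{"grip":-0.2,"travel":[5,45,0],"yaw":0},{"grip":-0.2,"travel":[5,45,0],"yaw":0},{"grip":-0.2,"travel":[5,45,0],"yaw":0}]'
python3 - <<'E'
from h import *
go([.4295,-.1955,.082],87.6); save("b")
p,d=load("b","side"); crop(p,290,100,420,230,"pics/s23.png")
E
```

```text
time_s: 27.98
ee_pos: [0.4304, -0.1946, 0.1002]
tool_rot: [0.707, -0.707, 0.015, -0.013]
contact_force: [-0.4, -0.3, -1.1]
gripper_width: 0.0372
t 27.98 p [ 0.4304 -0.1946  0.1002] w 0.0372 F [-0.4 -0.3 -1.1]
toolaxes x [ 0.999 -0.04  -0.002] y [-0.002  0.001 -1.   ] z [0.04  0.999 0.001]
travel [-0.8 18.2 -0.9]
yaw 0.1
```

View pics/s23.png

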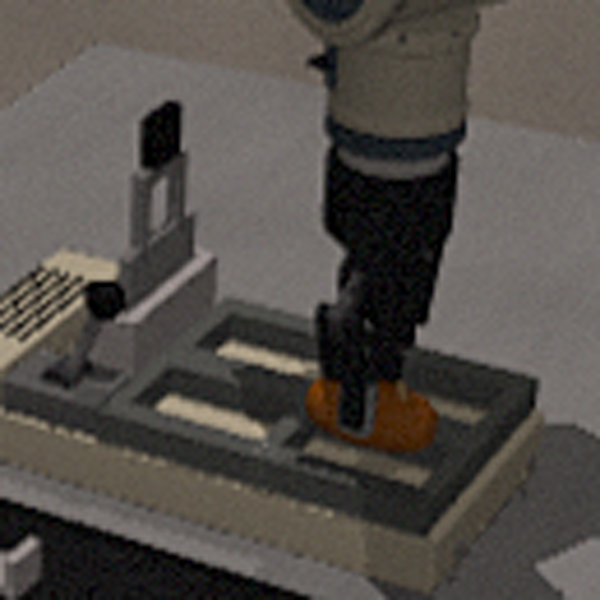

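```bash
python3 -m pendant '[{"grip":-0.2,"travel":[-0.8,8,-0.9],"yaw":0},{"grip":-0.2,"travel":[-0.8,15,-0.9],"yaw":0},{"grip":-0.2,"travel":[-0.8,18,-0.9],"yaw":0},{"grip":-0.2,"travel":[-0.8,18,-0.9],"yaw":0},{"grip":-0.2,"travel":[-0.8,18,-0.9],"yaw":0}]'; python3 -m pendant '[{"grip":0.3,"travel":[0,0,0],"yaw":0},{"grip":0.3,"travel":[0,0,0],"yaw":0},{"grip":0.3,"travel":[0,0,0],"yaw":0},{"grip":0.3,"travel":[0,0,0],"yaw":0},{"grip":0.4,"travel":[0,-15,0],"yaw":0},{"grip":0.6,"travel":[0,-50,0],"yaw":0},{"grip":0.6,"travel":[0,-90,0],"yaw":0},{"grip":0.6,"travel":[0,-110,0],"yaw":0},{"grip":0.6,"travel":[0,-110,0],"yaw":0}]'
python3 - <<'E'
from h import *
go([.572,.056,.20],87.5); save("b")
p,d=load("b","side"); crop(p,220,100,420,270,"pics/s24.png")
E
```

```text
time_s: 28.5
ee_pos: [0.4299, -0.1966, 0.0826]
tool_rot: [0.707, -0.707, 0.015, -0.014]
contact_force: [0.1, -0.8, 0.5]
gripper_width: 0.0375
time_s: 29.25
ee_pos: [0.4327, -0.1979, 0.1974]
tool_rot: [-0.706, 0.708, -0.012, 0.017]
contact_force: [0.6, -0.5, -1.2]
gripper_width: 0.0681
t 29.25 p [ 0.4327 -0.1979  0.1974] w 0.0681 F [ 0.6 -0.5 -1.2]
toolaxes x [ 0.999 -0.041  0.008] y [ 0.008 -0.004 -1.   ] z [ 0.041  0.999 -0.003]
travel [128.7  -2.5 259.4]
yaw 0.1
```

View pics/s24.png

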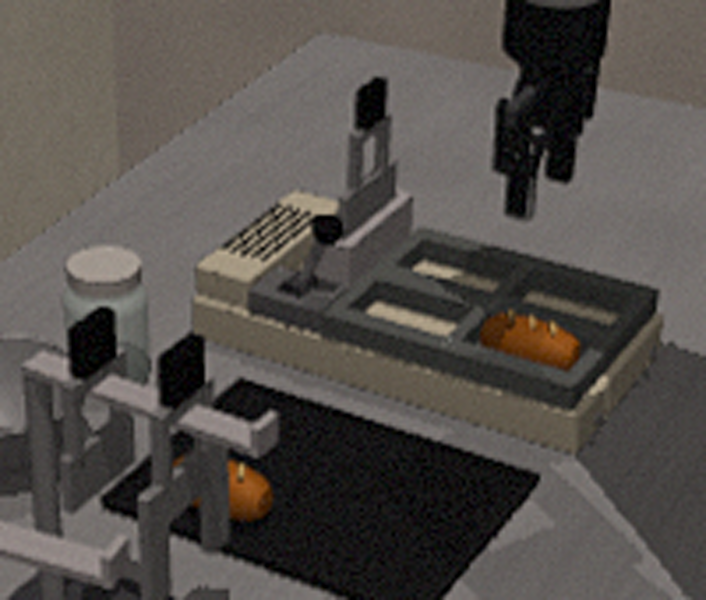

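```bash
python3 - <<'E'
from h import *
p,d=load("b","top"); W=cloud("top",d); x,y,z=W[...,0],W[...,1],W[...,2]; hsv=cv2.cvtColor(p,cv2.COLOR_BGR2HSV)
roll=(hsv[...,1]>150)&(hsv[...,0]<25)&(z<.1)&(y>-.4)&(y<.17)&(x<.72)&(x>.35)
n,l,s_,c=cv2.connectedComponentsWithStats(roll.astype(np.uint8))
for i in range(1,n):
    if s_[i,4]>40:
        X=W[l==i]; r=cv2.minAreaRect((X[:,:2]*1000).astype(np.float32))
        pc=np.linalg.svd(X[:,:2]-X[:,:2].mean(0),full_matrices=False)[2][0]
        print(s_[i,4],c[i].round(1),X[:,:2].mean(0).round(4),'ztop',np.percentile(X[:,2],98).round(3),np.round(r[0],1),np.round(r[1],1),round(r[2],1),'pca',np.degrees(np.arctan2(pc[1],pc[0])).round(1))
E
python3 -m pendant '[{"grip":0.6,"travel":[15,0,30],"yaw":0},{"grip":0.6,"travel":[33,0,65],"yaw":0},{"grip":0.6,"travel":[50,0,100],"yaw":0},{"grip":0.6,"travel":[68,0,135],"yaw":0},{"grip":0.6,"travel":[86,0,170],"yaw":0},{"grip":0.6,"travel":[103,0,205],"yaw":0},{"grip":0.6,"travel":[120,0,240],"yaw":0},{"grip":0.6,"travel":[130,0,258],"yaw":0},{"grip":0.6,"travel":[130,0,258],"yaw":0},{"grip":0.6,"travel":[130,0,258],"yaw":0}]'; python3 -c "
from h import *
go([.572,.0563,.038],87.5)"
```

```text
362 [296.5 207.4] [0.5702 0.0568] ztop 0.048 [572.5  55.7] [43.  83.8] 88.6 pca 176.5
71 [392.5 247.1] [ 0.4575 -0.192 ] ztop 0.08 [ 457.8 -193. ] [28.2 16.1] 89.3 pca -81.0
99 [392.3 267.3] [ 0.4047 -0.1893] ztop 0.082 [ 405.4 -192.4] [34.9 26.3] 89.2 pca -115.9
time_s: 30.18
ee_pos: [0.5698, 0.0567, 0.1907]
tool_rot: [-0.707, 0.707, -0.015, 0.013]
contact_force: [0.1, -0.5, -1.1]
gripper_width: 0.0681
t 30.18 p [0.5698 0.0567 0.1907] w 0.0681 F [ 0.1 -0.5 -1.1]
toolaxes x [ 0.999 -0.039 -0.003] y [-0.003 -0.    -1.   ] z [ 0.039  0.999 -0.001]
travel [  2.8 152.7  -0.3]
yaw 0.3
```

Roll A hasn't moved, and roll B sits at about (0.43,−0.19) with its top at 0.081, as expected in the pocket. Grasping roll A.

```bash
python3 -m pendant '[{"grip":0.6,"travel":[2,30,0],"yaw":0},{"grip":0.6,"travel":[2,65,0],"yaw":0},{"grip":0.6,"travel":[2,95,0],"yaw":0},{"grip":0.6,"travel":[2,120,0],"yaw":0},{"grip":0.6,"travel":[2,140,0],"yaw":0},{"grip":0.6,"travel":[2,152,0],"yaw":0},{"grip":0.6,"travel":[2,152,0],"yaw":0},{"grip":0.6,"travel":[2,152,0],"yaw":0}]'; python3 -m pendant '[{"grip":-0.2,"travel":[0,0,0],"yaw":0},{"grip":-0.2,"travel":[0,0,0],"yaw":0},{"grip":-0.2,"travel":[0,0,0],"yaw":0},{"grip":-0.2,"travel":[0,0,0],"yaw":0},{"grip":-0.2,"travel":[0,0,0],"yaw":0},{"grip":-0.2,"travel":[0,0,0],"yaw":0}]' 30;python3 -m pendant '[{"grip":-0.2,"travel":[0,-20,0],"yaw":0},{"grip":-0.2,"travel":[0,-55,0],"yaw":0},{"grip":-0.2,"travel":[0,-90,0],"yaw":0},{"grip":-0.2,"travel":[0,-120,0],"yaw":0},{"grip":-0.2,"travel":[0,-120,0],"yaw":0}]'
python3 - <<'E'
from h import *
go([.5322,-.284,.15],87.6); save("b")
p,d=load("b","side"); crop(p,220,100,420,270,"pics/s25.png")
E
```

```text
time_s: 30.85
ee_pos: [0.5718, 0.0549, 0.0403]
tool_rot: [-0.707, 0.707, -0.016, 0.014]
contact_force: [0.1, 0.7, -0.6]
gripper_width: 0.0686
time_s: 31.35
ee_pos: [0.5736, 0.0557, 0.0423]
tool_rot: [0.707, -0.707, 0.014, -0.015]
contact_force: [-0.7, -1.3, 7.9]
gripper_width: 0.037
time_s: 31.77
ee_pos: [0.5763, 0.0562, 0.1674]
tool_rot: [0.707, -0.707, 0.011, -0.018]
contact_force: [1.0, -0.1, -1.1]
gripper_width: 0.0373
t 31.77 p [0.5763 0.0562 0.1674] w 0.0373 F [ 1.  -0.1 -1.1]
toolaxes x [ 0.999 -0.041  0.011] y [ 0.011  0.001 -1.   ] z [0.041 0.999 0.001]
travel [ -30.4   16.6 -341.7]
yaw 0.1
```

View pics/s25.png

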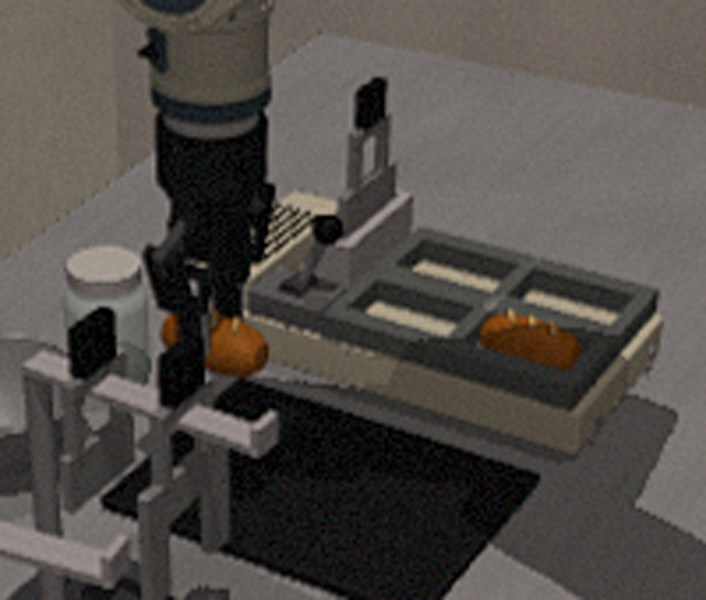

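```bash
python3 -m pendant '[{"grip":-0.2,"travel":[-15,-15,-20],"yaw":0},{"grip":-0.2,"travel":[-30,-15,-50],"yaw":0},{"grip":-0.2,"travel":[-38,-15,-85],"yaw":0},{"grip":-0.2,"travel":[-38,-15,-120],"yaw":0},{"grip":-0.2,"travel":[-38,-15,-155],"yaw":0},{"grip":-0.2,"travel":[-38,-15,-190],"yaw":0},{"grip":-0.2,"travel":[-38,-15,-225],"yaw":0},{"grip":-0.2,"travel":[-36,-15,-260],"yaw":0},{"grip":-0.2,"travel":[-32,-10,-295],"yaw":0},{"grip":-0.2,"travel":[-30,0,-325],"yaw":0}]'; python3 -m pendant '[{"grip":-0.2,"travel":[0,10,-16],"yaw":0},{"grip":-0.2,"travel":[0,25,-16],"yaw":0},{"grip":-0.2,"travel":[0,40,-16],"yaw":0},{"grip":-0.2,"travel":[0,50,-16],"yaw":0},{"grip":-0.2,"travel":[0,50,-16],"yaw":0},{"grip":-0.2,"travel":[0,50,-16],"yaw":0}]'
python3 - <<'E'
from h import *
go([.5322,-.284,.085],87.6); save("b")
p,d=load("b","side"); crop(p,290,100,420,230,"pics/s26.png")
E
```

```text
time_s: 32.7
ee_pos: [0.529, -0.2699, 0.16]
tool_rot: [-0.707, 0.707, -0.015, 0.015]
contact_force: [-0.5, 0.1, -1.2]
gripper_width: 0.0376
time_s: 33.2
ee_pos: [0.5279, -0.2828, 0.1096]
tool_rot: [0.707, -0.706, 0.015, -0.013]
contact_force: [-0.3, 0.5, -0.7]
gripper_width: 0.0375
t 33.2 p [ 0.5279 -0.2828  0.1096] w 0.0375 F [-0.3  0.5 -0.7]
toolaxes x [ 0.999 -0.041 -0.003] y [-0.002  0.001 -1.   ] z [0.041 0.999 0.001]
travel [ 4.4 24.6 -1.1]
yaw 0.1
```

View pics/s26.png

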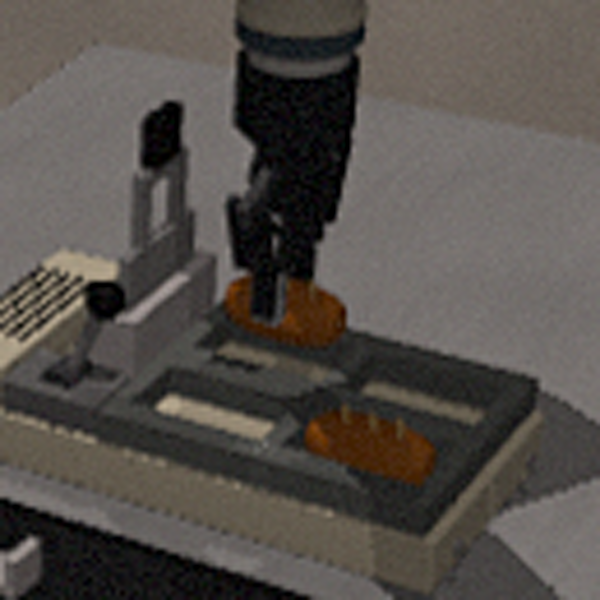

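```bash
python3 -m pendant '[{"grip":-0.2,"travel":[5,0,-1],"yaw":0},{"grip":-0.2,"travel":[5,10,-1],"yaw":0},{"grip":-0.2,"travel":[5,19,-1],"yaw":0},{"grip":-0.2,"travel":[5,25,-1],"yaw":0},{"grip":-0.2,"travel":[5,25,-1],"yaw":0},{"grip":-0.2,"travel":[5,25,-1],"yaw":0}]'; python3 -m pendant '[{"grip":0.3,"travel":[0,0,0],"yaw":0},{"grip":0.3,"travel":[0,0,0],"yaw":0},{"grip":0.3,"travel":[0,0,0],"yaw":0},{"grip":0.3,"travel":[0,0,0],"yaw":0},{"grip":0.4,"travel":[0,-15,0],"yaw":0},{"grip":0.4,"travel":[0,-50,0],"yaw":0},{"grip":0.4,"travel":[0,-90,0],"yaw":0},{"grip":0.4,"travel":[0,-120,0],"yaw":0},{"grip":0.4,"travel":[0,-120,0],"yaw":0},{"grip":0.4,"travel":[0,-120,0],"yaw":0}]'
python3 - <<'E'
from h import *
go([.545,-.18,.25],0); save("b")
p,d=load("b","side"); crop(p,220,100,420,270,"pics/s27.png")
p,d=load("b","top"); crop(p,270,140,460,300,"pics/t27.png")
W=cloud("side",load("b","side")[1]); p=load("b","side")[0]; x,y,z=W[...,0],W[...,1],W[...,2]
m=(p.max(2)<45)&(x>.56)&(x<.66)&(y>-.21)&(y<-.13)&(z>.1)&(z<.15); print(m.sum(),np.median(W[m],0))
E
```

```text
time_s: 33.8
ee_pos: [0.533, -0.2846, 0.0849]
tool_rot: [0.707, -0.707, 0.015, -0.014]
contact_force: [0.4, -0.1, -1.0]
gripper_width: 0.037
time_s: 34.63
ee_pos: [0.5348, -0.2856, 0.2083]
tool_rot: [-0.706, 0.708, -0.013, 0.016]
contact_force: [-0.8, 0.5, -0.5]
gripper_width: 0.0598
t 34.63 p [ 0.5348 -0.2856  0.2083] w 0.0598 F [-0.8  0.5 -0.5]
toolaxes x [ 0.999 -0.041  0.005] y [ 0.004 -0.002 -1.   ] z [ 0.041  0.999 -0.002]
travel [  6.1 -41.9 105.9]
yaw 87.6
57 [ 0.59839308 -0.17340359  0.13000506]
```

View pics/s27.png

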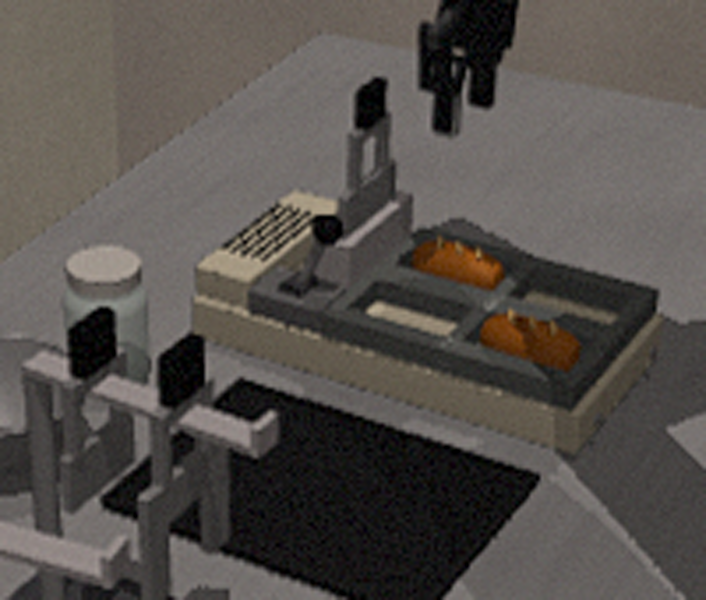

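View pics/t27.png

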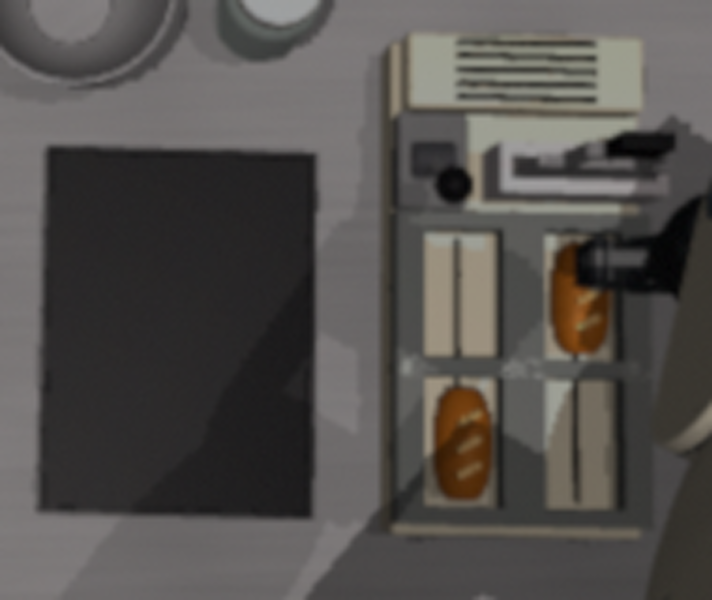

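```bash
python3 -m pendant '[{"grip":0,"travel":[0,0,8],"yaw":7},{"grip":-1,"travel":[0,0,20],"yaw":14},{"grip":-1,"travel":[2,0,32],"yaw":21},{"grip":-1,"travel":[4,0,44],"yaw":28},{"grip":-1,"travel":[6,0,56],"yaw":35},{"grip":-1,"travel":[8,0,68],"yaw":42},{"grip":-1,"travel":[10,0,80],"yaw":49},{"grip":-1,"travel":[12,0,92],"yaw":56},{"grip":-1,"travel":[14,0,104],"yaw":63},{"grip":-1,"travel":[15,0,107],"yaw":70}]'; python3 -m pendant '[{"grip":-1,"travel":[0,0,0],"yaw":7},{"grip":-1,"travel":[0,0,0],"yaw":14},{"grip":-1,"travel":[0,0,0],"yaw":19},{"grip":-1,"travel":[0,0,0],"yaw":19},{"grip":-1,"travel":[0,0,0],"yaw":19}]'; python3 -c "
from h import *
go([.555,-.178,.13],-2.4)"
```

```text
time_s: 35.57
ee_pos: [0.552, -0.1768, 0.2037]
tool_rot: [-0.569, 0.57, -0.42, 0.417]
contact_force: [-0.0, -0.3, -0.6]
gripper_width: 0.0001
time_s: 35.98
ee_pos: [0.5522, -0.1784, 0.2043]
tool_rot: [0.494, -0.495, 0.506, -0.504]
contact_force: [0.2, 0.3, 0.5]
gripper_width: 0.0003
t 35.98 p [ 0.5522 -0.1784  0.2043] w 0.0003 F [0.2 0.3 0.5]
toolaxes x [-0.021 -1.    -0.001] y [-0.003  0.001 -1.   ] z [ 1.    -0.021 -0.003]
travel [-0.4 74.3  3. ]
yaw 1.2
```

```bash
python3 -m pendant '[{"grip":-1,"travel":[0,25,0],"yaw":1},{"grip":-1,"travel":[0,55,0],"yaw":1},{"grip":-1,"travel":[0,74,0],"yaw":1},{"grip":-1,"travel":[0,74,0],"yaw":1},{"grip":-1,"travel":[0,74,0],"yaw":1}]'
python3 - <<'E'
from h import *
st(); save("b")
p,d=load("b","side"); crop(p,260,100,360,200,"pics/s28.png")
E
```

```text
time_s: 36.4
ee_pos: [0.552, -0.1784, 0.1306]
tool_rot: [0.489, -0.491, 0.511, -0.509]
contact_force: [-0.2, -0.6, 0.5]
gripper_width: 0.0
t 36.4 p [ 0.552  -0.1784  0.1306] w 0.0 F [-0.2 -0.6  0.5]
toolaxes x [-0.039 -0.999 -0.001] y [-0.003  0.001 -1.   ] z [ 0.999 -0.039 -0.003]
```

View pics/s28.png

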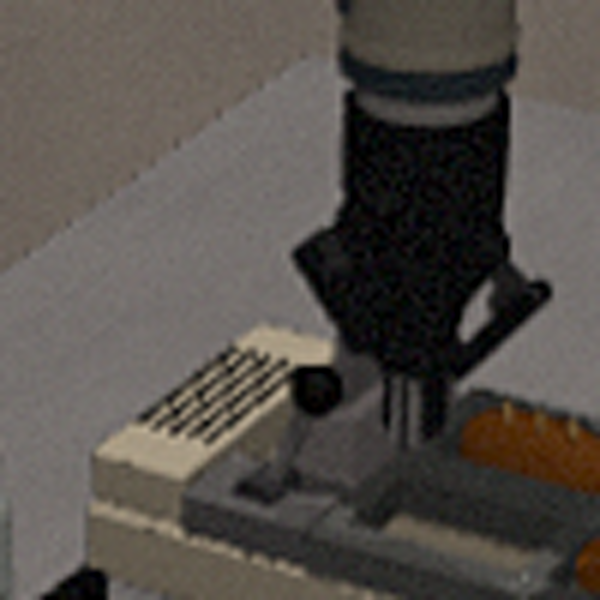

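```bash
python3 -m pendant '[{"grip":-1,"travel":[0,0,8],"yaw":0},{"grip":-1,"travel":[0,0,16],"yaw":0},{"grip":-1,"travel":[0,0,24],"yaw":0},{"grip":-1,"travel":[0,0,32],"yaw":0},{"grip":-1,"travel":[0,0,40],"yaw":0}]';python3 -m pendant '[{"grip":-1,"travel":[0,0,8],"yaw":0},{"grip":-1,"travel":[0,0,16],"yaw":0},{"grip":-1,"travel":[0,0,24],"yaw":0},{"grip":-1,"travel":[0,0,30],"yaw":0}]'
python3 - <<'E'
from h import *
st(); save("b")
p,d=load("b","side"); crop(p,260,100,360,200,"pics/s29.png")
E
```

```text
time_s: 36.92
ee_pos: [0.594, -0.1804, 0.1323]
tool_rot: [-0.49, 0.49, -0.51, 0.51]
contact_force: [-2.2, -0.1, 0.3]
gripper_width: -0.0003
time_s: 37.25
ee_pos: [0.624, -0.1815, 0.1317]
tool_rot: [-0.49, 0.49, -0.51, 0.51]
contact_force: [-0.6, -0.1, -0.9]
gripper_width: 0.0002
t 37.25 p [ 0.624  -0.1815  0.1317] w 0.0002 F [-0.6 -0.1 -0.9]
toolaxes x [-0.041 -0.999 -0.   ] y [ 0.  0. -1.] z [ 0.999 -0.041  0.   ]
```

View pics/s29.png

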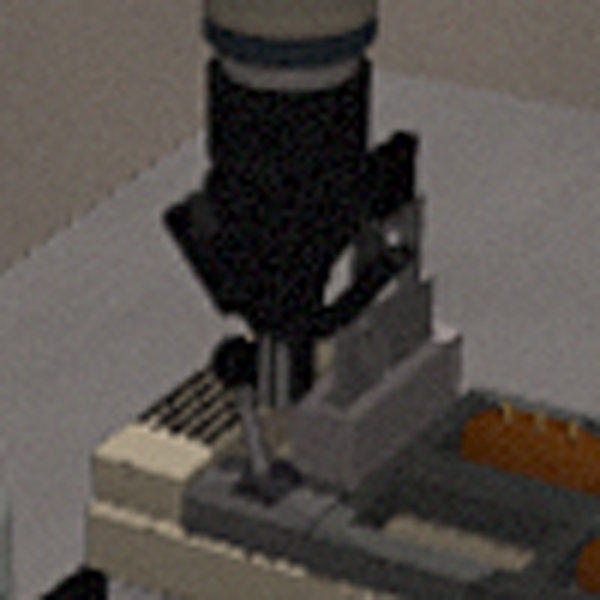

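```bash
python3 -m pendant '[{"grip":-1,"travel":[0,0,4],"yaw":0},{"grip":-1,"travel":[0,0,8],"yaw":0},{"grip":-1,"travel":[0,0,12],"yaw":0},{"grip":-1,"travel":[0,0,12],"yaw":0}]'; python3 -m pendant '[{"grip":-1,"travel":[0,0,3],"yaw":0},{"grip":-1,"travel":[0,0,5],"yaw":0},{"grip":-1,"travel":[0,0,5],"yaw":0}]'
python3 - <<'E'
from h import *
st(); save("b")
p,d=load("b","side"); crop(p,260,100,360,200,"pics/s30.png")
E
```

```text
time_s: 37.68
ee_pos: [0.6356, -0.1821, 0.1318]
tool_rot: [-0.49, 0.489, -0.51, 0.51]
contact_force: [-0.3, 0.4, -0.1]
gripper_width: 0.0002
time_s: 37.93
ee_pos: [0.64, -0.1823, 0.1318]
tool_rot: [0.49, -0.49, 0.51, -0.51]
contact_force: [-1.6, -0.1, 0.6]
gripper_width: -0.0001
t 37.93 p [ 0.64   -0.1823  0.1318] w -0.0001 F [-1.6 -0.1  0.6]
toolaxes x [-0.041 -0.999 -0.   ] y [-0.  0. -1.] z [ 0.999 -0.041 -0.   ]
```

View pics/s30.png

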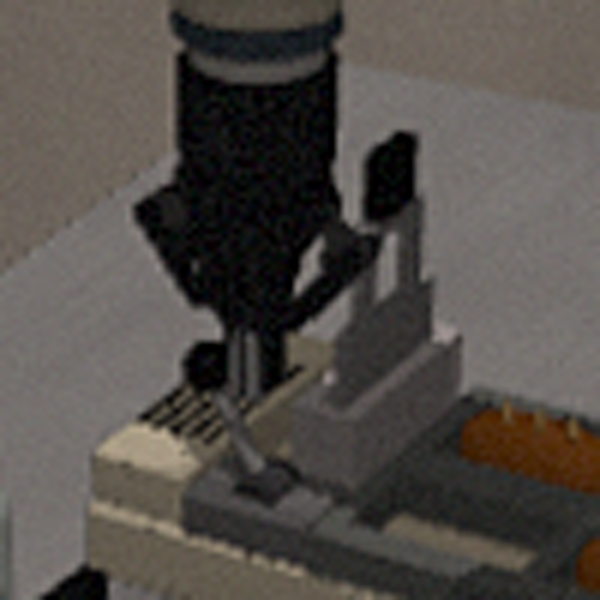

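Force is still low, so I'll keep pushing in 3–4 mm steps until the stop shows as a force rise.

```bash
python3 -m pendant '[{"grip":-1,"travel":[0,0,2],"yaw":0},{"grip":-1,"travel":[0,0,3],"yaw":0},{"grip":-1,"travel":[0,0,3],"yaw":0}]'; python3 -m pendant '[{"grip":-1,"travel":[0,0,2],"yaw":0},{"grip":-1,"travel":[0,0,3],"yaw":0},{"grip":-1,"travel":[0,0,3],"yaw":0}]'
```

```text
time_s: 38.28
ee_pos: [0.6408, -0.1822, 0.1314]
tool_rot: [0.489, -0.491, 0.512, -0.509]
contact_force: [-9.5, -0.3, 3.9]
gripper_width: -0.0002
time_s: 38.53
ee_pos: [0.6413, -0.1822, 0.1313]
tool_rot: [0.487, -0.492, 0.513, -0.507]
contact_force: [-17.5, -0.1, 10.1]
gripper_width: -0.0005
```

```bash
python3 -m pendant '[{"grip":-1,"travel":[0,0,2],"yaw":0},{"grip":-1,"travel":[0,0,2],"yaw":0}]'
python3 - <<'E'
from h import *
st(); save("b")
p,d=load("b","side"); crop(p,260,100,360,200,"pics/s31.png")
E
```

```text
time_s: 38.7
ee_pos: [0.6416, -0.1822, 0.1312]
tool_rot: [0.487, -0.493, 0.514, -0.506]
contact_force: [-23.4, -0.0, 13.7]
gripper_width: -0.0
t 38.7 p [ 0.6416 -0.1822  0.1312] w -0.0 F [-23.4  -0.   13.7]
toolaxes x [-0.041 -0.999 -0.002] y [-0.014  0.002 -1.   ] z [ 0.999 -0.041 -0.014]
```

View pics/s31.png

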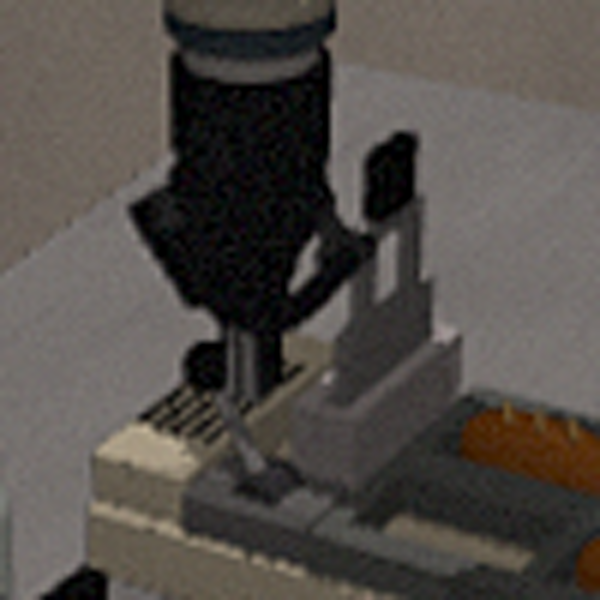

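```bash
python3 -m pendant '[{"grip":-1,"travel":[0,0,-10],"yaw":0},{"grip":-1,"travel":[0,0,-25],"yaw":0},{"grip":-1,"travel":[0,-20,-30],"yaw":0},{"grip":-1,"travel":[0,-60,-40],"yaw":0},{"grip":-1,"travel":[0,-100,-70],"yaw":0},{"grip":-1,"travel":[0,-130,-110],"yaw":0},{"grip":-1,"travel":[0,-140,-150],"yaw":0},{"grip":-1,"travel":[0,-140,-180],"yaw":0},{"grip":-1,"travel":[0,-140,-200],"yaw":0},{"grip":-1,"travel":[0,-140,-200],"yaw":0}]'
python3 - <<'E'
from h import *
st(); save("c")
p,d=load("c","side"); cv2.imwrite("pics/s32.png",p); crop(p,260,100,420,220,"pics/s32b.png")
p,d=load("c","top"); crop(p,90,90,460,310,"pics/t32.png"); W=cloud("top",d)
x,y,z=W[...,0],W[...,1],W[...,2]; m=(z>.118)&(z<.145)&(x>.58)&(x<.72)&(y>-.22)&(y<-.13); print('ball',m.sum(),W[m].mean(0))
E
```

```text
time_s: 39.63
ee_pos: [0.4441, -0.1738, 0.2725]
tool_rot: [0.489, -0.489, 0.511, -0.51]
contact_force: [-0.1, 0.2, -0.3]
gripper_width: 0.0
t 39.63 p [ 0.4441 -0.1738  0.2725] w 0.0 F [-0.1  0.2 -0.3]
toolaxes x [-0.042 -0.999  0.   ] y [-0. -0. -1.] z [ 0.999 -0.042 -0.   ]
ball 83 [ 0.6635762  -0.17837821  0.13043208]
```

View pics/s32.png

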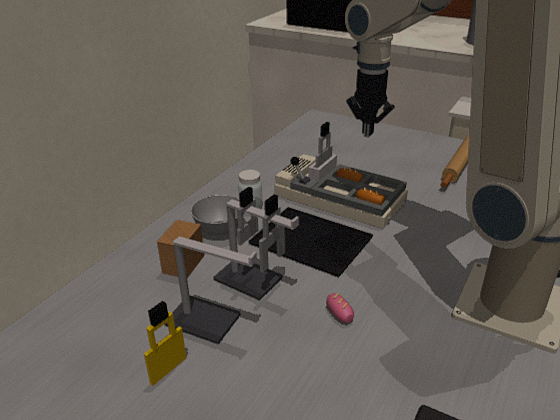

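View pics/s32b.png

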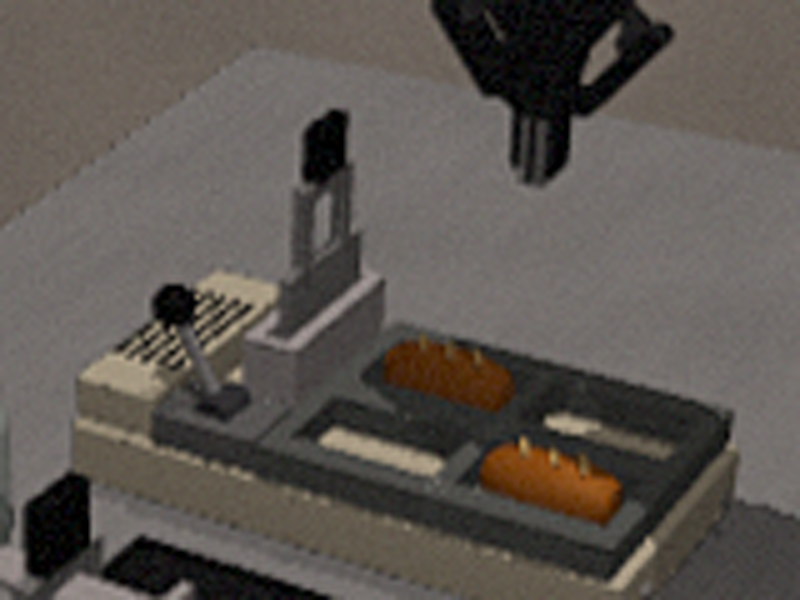

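View pics/t32.png

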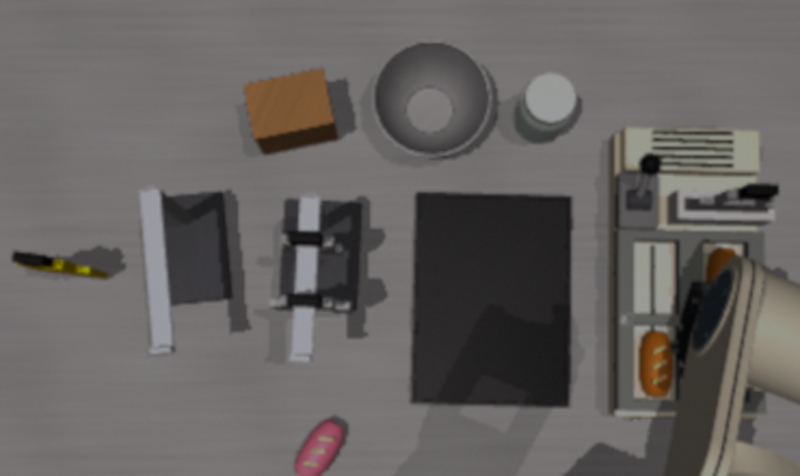

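Run:
```python
from h import *
p,d=load("c","side"); W=cloud("side",d); x,y,z=W[...,0],W[...,1],W[...,2]; hsv=cv2.cvtColor(p,cv2.COLOR_BGR2HSV)
r=(hsv[...,1]>130)&(hsv[...,0]<25)&(y<-.14)&(y>-.34)&(x>.36)&(x<.6)
for n,k in(("NL",r&(x<.48)),("FR",r&(x>=.48))): print(n,k.sum(),x[k].min(),x[k].max(),np.percentile(z[k],[2,98]).round(3))
m=(z>.15)&(z<.25)&(y<-.2)&(y>-.35)&(x>.59)&(x<.66)&(p.max(2)<45); print('tab top',np.percentile(z[m],98))
for i in range(12): viewer.grab_frame("top")
env.finish_job(); st()
```

```text
NL 359 0.38160075318045344 0.4737899252853492 [0.057 0.421]
FR 248 0.48033980215784194 0.5698938224284332 [0.057 0.083]
tab top 0.2121880271637726
the job is handed in; nothing more can be done
the job is handed in; nothing more can be done
```

The job is handed in after about 40 s of robot time, and every step was done in the order asked.

**What I did**
- **Spare hook:** I moved the short plate and then the fork plate from the crowded hook onto the spare hook.
- **Stop plate:** I took the plain square plate from the rear of the crowded hook and lowered it into the slicer's slot.
- **Rolls:** Only two rolls were on the baking sheet. Each now lies in its own pocket, one near-left and one far-right.
- **Lever:** I pushed the start lever to run, then backed the gripper clear of everything.

**What the last checks showed**
- **Hanging plates:** both hang on the spare strap.
- **Stop plate height:** the top of its tab measured 0.212 m, which is the height expected when it is fully home and upright.
- **Rolls in pockets:** the far roll's top measured 0.083 m, against 0.081 m expected for a roll lying flat. The near roll read 0.082 m right after placing.
- **Lever travel:** the ball moved about 61 mm in x, near the low end of the 60–70 mm given. The push ended on a firm stop at about 23 N.
- **Left alone:** the bowl, jar, carton, pink roll and yellow plate look undisturbed in the pictures.

**What disagreed**
- **Near roll, last reading:** in the final side-view check one height came out at 0.421 m. I take that to be stray background or arm pixels, because the picture shows that roll flat.
- **Cameras:** the two differed by about 2–3 mm at the slot. I split the difference, and the plate went in with no contact force.

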